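Pack the brass parts caddy for the lathe

TASK

Pack the four brass parts into the caddy: stand the knob in the red pocket, the collar in the blue pocket and the block in the green pocket, each upright and flat on the floor of its pocket. Feed the brass roller into the chute: put it crosswise into the high end, square to it, let go there, and let it roll by itself to the yellow stop. Leave the steel knob and the steel collar where they are.

Things in the scene. Friction and masses are not known exactly. Their poses are not given: they have to be found in the camera images.
- brass_knob: yellow brass knob, standing upright on its narrow foot: foot 26 mm diameter and 9 mm high, knurled head 34 mm diameter from 10 to 34 mm above the underside, small black dot on top. Origin: centre of its underside; z up its axis. About 0.16 kg
- brass_collar: yellow brass plain round collar (a ring), lying flat: 44 mm outside diameter, 26 mm bore, 30 mm high. Origin: centre of its underside; z up its axis. About 0.17 kg
- brass_block: yellow brass tool block, lying flat: 52 mm along its x, 34 mm along its y, 30 mm high, two dark screws on top. Origin: centre of its underside; z up. About 0.3 kg
- brass_roller: yellow brass roller with a dark band round its middle, lying on its side: 30 mm diameter, 40 mm long along its x axis. Origin: its centre, 15 mm above the table at the start. It rolls freely. About 0.2 kg
- steel_knob: grey steel look-alike, not wanted: knob, standing upright on its narrow foot: foot 26 mm diameter and 9 mm high, knurled head 34 mm diameter from 10 to 34 mm above the underside, small black dot on top. Origin: centre of its underside; z up its axis
- steel_collar: grey steel look-alike, not wanted: plain round collar (a ring), lying flat: 44 mm outside diameter, 26 mm bore, 30 mm high. Origin: centre of its underside; z up its axis
- red_pocket: the square pocket with the red floor, in one of the four cells (100 x 84 mm) of the green caddy tray (rim 12 mm high); fixed. Outside 80 x 80 mm, black walls 3 mm thick and 12 mm high, inside 74 x 74 mm. Origin: centre of its underside, 4 mm above the table; the pocket's inner floor is 5 mm above the origin. x and y run along its walls, z up
- blue_pocket: the square pocket with the blue floor, in one of the four cells (100 x 84 mm) of the green caddy tray (rim 12 mm high); fixed. Outside 80 x 80 mm, black walls 3 mm thick and 12 mm high, inside 74 x 74 mm. Origin: centre of its underside, 4 mm above the table; the pocket's inner floor is 5 mm above the origin. x and y run along its walls, z up
- green_pocket: the square pocket with the green floor, in one of the four cells (100 x 84 mm) of the green caddy tray (rim 12 mm high); fixed. Outside 80 x 80 mm, black walls 3 mm thick and 12 mm high, inside 74 x 74 mm. Origin: centre of its underside, 4 mm above the table; the pocket's inner floor is 5 mm above the origin. x and y run along its walls, z up
- chute: open aluminium chute in a caddy cell, fixed. Origin: underside centre; x uphill, z up; all in mm: 100 long (x), 78 wide; floor 12 mm above origin at x=-50, 23 at 0, 33 at +50 (12 deg). Inside 70 wide; +x end open, feed mouth is the +x half; side walls 42 high, 50 at the mouth; yellow stop 40 high at x=-50. Put roller axis along y, centre x=+28, z=45; it rolls to rest at x=-33, z=31
There are look-alikes about, which are no part of the job. Leave any purple look-alike of the brass_block alone.

How it is judged:
By the outcome, as a careful person would: the job done as asked, in the order asked, and still so for the second after the job is handed in, with the robot touching nothing.
It also fails if it takes over 99 s, if anything falls off the work surface, if the arm or the gripper's body presses on something with over 40 N, if the wrist force passes 120 N, or if a joint passes its speed limit or range.

ROBOT

A 7-joint arm with a two-finger parallel gripper is mounted at the origin on the work surface. World frame = base frame: x ahead of the robot, y to its left, z up, the work surface at z = 0. Lengths are in m, angles in rad, forces in N, time in s.
With the tool pointing down it reaches from about 0.35 to 0.9 m from the base axis. Payload 19.9 kg.
Tool frame: the origin (TCP) lies midway between the tips of the shut fingers; the grasp point (between the pads) lies 19 mm behind it; z points along the fingers, y is the direction in which the jaws open and shut (so a half turn about z gives the same grasp; the last joint's range is limited). The gripper opens to 85 mm and grips with 20 to 120 N. Pads are 22 mm wide; open, the fingers measure 114 mm over their backs; the gripper's body (76 mm by 85 mm) begins 54 mm behind the grasp point. The pads swing forward as they close: fully open they stand 13 mm farther back than shut.
Start: joints at [-1.367, 0.417, -0.01, 1.614, 0.005, 1.111, -0.053], TCP at [0.151, 0.606, 0.201] pointing down, gripper open.
Joint ranges: [-2.81, 2.81], [-0.39, 2.02], [-1.27, 1.25], [0.06, 2.57], [-1.19, 4.33], [0.19, 2], [-2.82, 2.82]. Speed limits (rad/s): [1.89, 1.89, 2.39, 2.39, 3.01, 3.01, 3.01].

INTERFACE

Orientations are given as a unit quaternion [x, y, z, w].
In Python, from plant import manip gives the robot as it stands. The module is installed in compiled form; this text tells all that it offers.
- The arm moves only by the shell command python3 -m jog 'ROWS' [OPENING] [FORCE]. ROWS is JSON, a list that holds one entry, the list of rows, each a list of 4 numbers: the shift along the tool's x, y, z in mm, then the turn about the tool's z in degrees. A call has 1 to 20 rows; each row is the pose to reach, as a shift and turn from the pose measured when the call began, along the tool's axes at that moment; what a row does not reach only later rows make up. A row lasts 1/10 s, in which the tool goes at most 50 mm and 8.59 degrees, less where a joint would pass 70% of its speed; a pose out of reach is approached as far as the arm can. A call with a gripper value outside its range is refused whole. OPENING is the finger opening in mm, from 0 to 85.4, set as the call begins (- or left out, the last holds). The fingers move at their own pace and stop on an object; FORCE is the grip in N (left out, the last holds). Time passes only in rows, so rows that repeat a pose let the fingers close. It gives the time, the measured TCP pose, the force and the opening at its end, in the units of the state.
- manip.read_state(): the state, without advancing time (a new reading comes with each control period).
- manip.camera(name): name is "side" or "top" or "wrist"; returns the picture (400x640x3 uint8, blue, green, red); there is no depth.
- manip.camera_params(name): a dict with "camera_matrix" (3x3 intrinsics, pixels), "rvec" (rotation vector, rad) and "tvec" (3), from world to camera coordinates, as OpenCV has them. Camera axes: x right, y down, z forward; pixel columns grow to the right and rows downward; lengths in m; the calibration is good to about 2 mm. A picture is of the moment at which its call begins: read the wrist's pose just before it. camera_params takes no time and is no camera call; for the wrist camera it gives the pose at the moment of the call.
- manip.job_done(): hands the job in, once; it reports no verdict.
Trained networks look in the newest picture that a camera, given by its name, has taken for a name from the list of things; names that differ only in an ending like _2 or _b are one class to them, and where a whole thing is asked for, a point or a joint stands for the part that bears it (a point fixed in the world has none). Each returns a list of dicts, best first, with "score" (0 to 1); they miss things now and then, are a little off and sometimes report something else, mostly with a low value. They report only what shows in the picture. A call takes as long as a camera call. They do not tell look-alikes from the thing itself.
- manip.regions_of(label, camera): "pixels" (400x640 bool, what is visible of it) and "point" ([column, row] in pixels, amid what is visible of it).
The state is a dict: "time_s": time; "joint_positions": joint angles; "joint_velocities": joint speeds; "joint_efforts": joint torques, N m; "tcp_pos": TCP position; "orientation": TCP orientation; "contact_force": force on the tool from outside, world axes, zero at the start; "ft_torque": the same for the moment, N m; "width": finger opening in m.
Only numpy, scipy, OpenCV 4.12 (cv2) and the standard library are available. Lean on these libraries where they do the work, as an engineer would, in place of code of your own. Each camera call takes 0.05 s, during which the arm holds its last target.

## Working session

There is one attempt and no reset: what is moved stays moved. The work goes in short steps, Python scripts to look and compute and a shell command to move; the robot and the scene stay as the last step left them, time stands still between calls to the robot, and variables do not carry over. Pictures are saved under pics/ and viewed, and the job is handed in when it is done.

```bash
mkdir -p pics; ls
cat > h.py <<'E'
import numpy as np, cv2
from plant import manip
def P(name):
    p=manip.camera_params(name);K=np.array(p["camera_matrix"]);R=cv2.Rodrigues(np.array(p["rvec"],float))[0];t=np.array(p["tvec"],float).ravel();return K,R,t
def proj(name,X,par=None):
    K,R,t=par or P(name);c=(R@np.atleast_2d(X).T).T+t;q=(K@c.T).T;return q[:,:2]/q[:,2:]
def ray(name,uv,z,par=None):
    K,R,t=par or P(name);d=R.T@np.linalg.solve(K,np.array([uv[0],uv[1],1.]));o=-R.T@t;return o+d*(z-o[2])/d[2]
E
python3 - <<'E'
from h import *
s=manip.read_state();print(s["time_s"],s["tcp_pos"],s["orientation"],s["width"])
for n in("top","side","wrist"):
    cv2.imwrite(f"pics/{n}0.png",manip.camera(n));K,R,t=P(n);print(n,K[0,0],-R.T@t,R[2])
E
```

```text
pics
0.0 [0.15134831 0.60600137 0.20035708] [ 1.22055313e-01  9.92523108e-01 -6.15835010e-04 -3.04710421e-05] 0.0854766673289063
top 389.8355160452089 [ 0.3443486  -0.03638987  0.93152226] [ 0.15850738  0.00770908 -0.9873277 ]
side 515.6019268424363 [ 0.38604421 -0.86034506  0.66395319] [ 0.10677613  0.78660088 -0.60815944]
wrist 333.64759036099684 [0.08252084 0.62325647 0.37487034] [ 0.26834041 -0.06819531 -0.96090729]
```

View pics/top0.png

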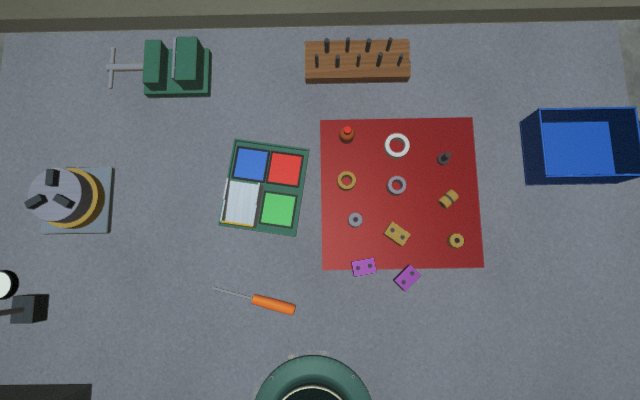

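View pics/side0.png

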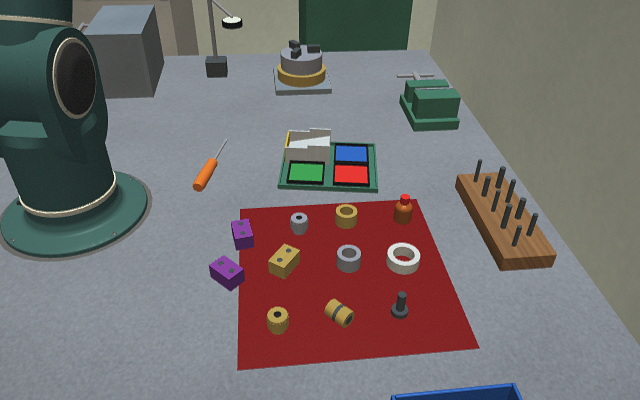

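View pics/wrist0.png

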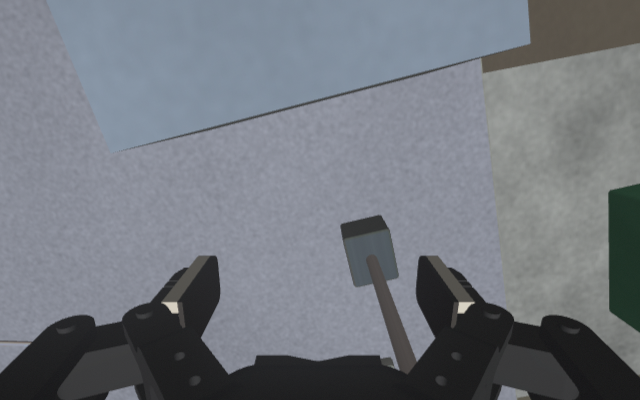

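The top picture shows the brass knob at (456,240), brass collar at (347,180), brass block at (397,233) and roller at (449,199). The steel knob is at (355,219), the steel collar at (397,185) and the purple blocks at (364,267) and (407,277). In the caddy, blue is at (251,163), red at (286,169), green at (279,210), and the chute is at (240,202).

Run:
```python
from h import *
im={n:manip.camera(n) for n in("top","side")}
hs={"brass_knob":.034,"brass_collar":.03,"brass_block":.03,"brass_roller":.015,"steel_knob":.034,"red_pocket":.009,"blue_pocket":.009,"green_pocket":.009,"chute":.03}
for l,h in hs.items():
  for n in im:
    for r in manip.regions_of(l,n)[:4]:
      m=r["pixels"].astype(np.uint8);ys,xs=np.nonzero(m);b=im[n][m>0].mean(0).astype(int)
      c=np.array([xs.mean(),ys.mean()])
      (cc,wh,a)=cv2.minAreaRect(np.c_[xs,ys].astype(np.float32))
      print(l,n,round(r["score"],2),c.round(1),len(xs),"bgr",b,"w@h/2",ray(n,c,h/2)[:2].round(4),"rect",np.round(cc,1),np.round(wh,1),round(a,1))
np.set_printoptions(suppress=True)
t=im["top"][100:300,210:490];cv2.imwrite("pics/topz.png",cv2.resize(t,None,fx=2.85,fy=2.85,interpolation=cv2.INTER_CUBIC))
t=im["side"][110:370,180:480];cv2.imwrite("pics/sidez.png",cv2.resize(t,None,fx=2.3,fy=2.3,interpolation=cv2.INTER_CUBIC))
```

```text
brass_knob top 0.45 [454.7 240.9] 197 bgr [ 63 106 129] w@h/2 [ 0.3879 -0.3358] rect [454.5 241. ] [14. 15.] 90.0
brass_knob side 0.8 [277.3 320.9] 534 bgr [ 61 108 132] w@h/2 [ 0.388  -0.3331] rect [277. 321.] [28. 22.] 90.0
brass_collar top 0.66 [346.5 181. ] 224 bgr [ 65 111 139] w@h/2 [ 0.535  -0.0879] rect [346.5 180.5] [19. 17.] 90.0
brass_collar side 0.67 [345.3 216.1] 453 bgr [ 58 107 127] w@h/2 [ 0.5338 -0.0854] rect [345.5 216. ] [24. 21.] 90.0
brass_block top 0.7 [406.1 277.6] 334 bgr [151  81 135] w@h/2 [ 0.3058 -0.2193] rect [406.5 277.5] [15.6 21.2] 45.0
brass_block top 0.65 [396.3 234.1] 377 bgr [ 72 121 145] w@h/2 [ 0.4061 -0.2014] rect [396.4 234.1] [24.  16.1] 36.3
brass_block top 0.57 [363.2 266.7] 376 bgr [159  90 146] w@h/2 [ 0.332  -0.1215] rect [363.2 266.5] [16.  24.1] 79.4
brass_block side 0.97 [283.7 261.3] 730 bgr [ 66 117 137] w@h/2 [ 0.4056 -0.2   ] rect [284. 261.] [24.  35.4] 45.0
brass_block side 0.75 [242.4 234.3] 550 bgr [121  56 104] w@h/2 [ 0.3324 -0.1204] rect [242.4 234.3] [29.3 19.6] 76.0
brass_block side 0.71 [227.1 273. ] 830 bgr [114  54  99]
[... 951 characters left out ...]
5 163.9] [34.4 33.4] 7.8
blue_pocket side 0.7 [351.3 152.6] 593 bgr [158  88  47] w@h/2 [0.5859 0.1603] rect [351.6 152.3] [34.2 18.2] 4.8
green_pocket top 0.75 [277.9 209. ] 1125 bgr [104 167  93] w@h/2 [0.4714 0.078 ] rect [277.7 209. ] [34.  33.7] 9.5
green_pocket side 0.76 [306.  172.6] 888 bgr [ 65 114  52] w@h/2 [0.4714 0.0867] rect [305.5 172. ] [38.  25.3] 3.6
chute top 0.61 [241.4 203. ] 1664 bgr [170 169 160] w@h/2 [0.4858 0.1637] rect [241.3 202.9] [39.  45.1] 8.9
chute top 0.36 [396.4 234. ] 403 bgr [ 71 118 144] w@h/2 [ 0.4063 -0.2015] rect [396.3 233.9] [24.3 16.7] 35.5
chute side 0.83 [307.9 145.3] 1428 bgr [132 141 141] w@h/2 [0.4848 0.1849] rect [307.  145.2] [45.8 35.6] 2.8
```

View pics/topz.png

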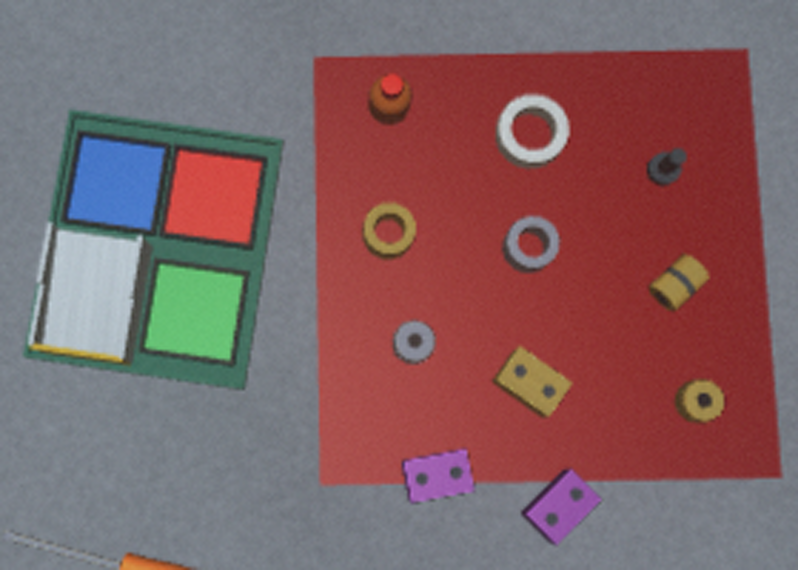

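View pics/sidez.png

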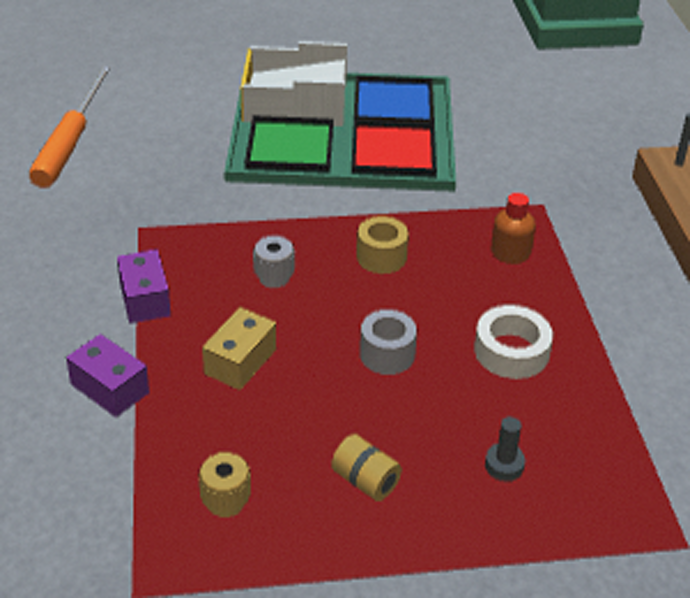

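Several brass-like things could be meant, so I name them by top-view pixels.
- **Block:** the brass block is (397,233). The other two, (364,267) and (407,277), are purple.
- **Knob:** (456,240) is yellow; (355,219) is grey steel.
- **Collar:** (347,180) is yellow; (397,185) is grey, and the white ring is larger.

The enlarged crops confirm these. Next I fit poses from the masks.

```bash
cat >> h.py <<'E'
from scipy.optimize import least_squares, minimize
def cyl(r,z0,z1,n=40):
    a=np.linspace(0,2*np.pi,n);return np.r_[np.c_[r*np.cos(a),r*np.sin(a),0*a+z0],np.c_[r*np.cos(a),r*np.sin(a),0*a+z1]]
def box(x,y,z0,z1): return np.array([[sx*x/2,sy*y/2,z] for sx in(-1,1) for sy in(-1,1) for z in(z0,z1)])
MOD={"brass_knob":np.r_[cyl(.013,0,.009),cyl(.017,.01,.034)],"brass_collar":cyl(.022,0,.03),"brass_block":box(.052,.034,0,.03),
"brass_roller":cyl(.015,-.02,.02)[:,[2,0,1]]}
for p in("red","blue","green"): MOD[p+"_pocket"]=box(.074,.074,.005,.005)
MOD["steel_knob"]=MOD["brass_knob"];MOD["steel_collar"]=MOD["brass_collar"]
def place(l,x,y,yaw,z):
    c,s=np.cos(yaw),np.sin(yaw);return MOD[l]@np.array([[c,-s,0],[s,c,0],[0,0,1]]).T+[x,y,z]
def sil(l,n,x,y,yaw,z,par,k=8):
    q=proj(n,place(l,x,y,yaw,z),par);h=cv2.convexHull(q.astype(np.float32))[:,0]
    m=np.zeros((400*4,640*4),np.uint8);cv2.fillConvexPoly(m,np.round((h+.5)*4*16-8).astype(np.int32),1,cv2.LINE_8,4)
    return cv2.resize(m.astype(np.float32),(640,400),interpolation=cv2.INTER_AREA)
def fit(l,masks,z,x0,yaws=(0,)):
    best=None
    for y0 in yaws:
        def c(v):
            return sum(np.abs(sil(l,n,v[0],v[1],v[2]/10 if len(yaws)>1 else y0,z,par)-m).sum() for n,(m,par) in masks.items())
        s=[[x0[0],x0[1],y0*10]]
        sim=np.array([s[0],[s[0][0]+.006,s[0][1],s[0][2]],[s[0][0],s[0][1]+.006,s[0][2]],[s[0][0],s[0][1],s[0][2]+2]])
        if len(yaws)==1: sim=sim[:3,:2];
        r=minimize(c,sim[0],method="Nelder-Mead",options=dict(initial_simplex=sim,xatol=1e-4,fatol=.3,maxiter=80))
        if best is None or r.fun<best[1]: best=(r.x,r.fun,y0)
    x,f,y0=best;return x[:2],np.degrees(x[2]/10 if len(yaws)>1 else y0),f
def row(target,jaw_deg=None):
    "target TCP xyz; jaw direction in world yaw deg -> tool-frame row, tool assumed vertical"
    from scipy.spatial.transform import Rotation as Rn
    s=manip.read_state();R=Rn.from_quat(s["orientation"]).as_matrix();d=R.T@(np.array(target)-s["tcp_pos"])*1e3
    t=0
    if jaw_deg is not None:
        cur=np.degrees(np.arctan2(R[1,1],R[0,1]));t=(-(jaw_deg-cur)+90)%180-90
    return d.round(1),round(t,1),"j7",round(s["joint_positions"][6],2),"tilt",R[:,2].round(4),"t",s["time_s"]
E
python3 - <<'E'
from h import *
def go(l,x0,z,yaws):
  ms={}
  for n in("top","side"):
    manip.camera(n);par=P(n);exp=proj(n,[x0[0],x0[1],z+.012],par)[0]
    R=manip.regions_of(l,n);R=[r for r in R if np.hypot(*(np.array(r["point"])-exp))<12]
    if R: ms[n]=(R[0]["pixels"].astype(np.float32),par)
  for k in (list(ms),*[[a] for a in ms]):
    p,a,f=fit(l,{n:ms[n] for n in k},z,x0,yaws);print(l,k,p.round(4),round(a,1),round(f,0))
Y=np.radians([0,45,90,135])
go("brass_knob",(.388,-.335),0,(0,));go("brass_collar",(.535,-.087),0,(0,))
go("brass_block",(.406,-.2),0,np.radians([20,50,80]));go("brass_roller",(.489,-.325),.015,np.radians([-60,-30,0,30,60]))
Z=np.radians([-9.5,-3])
go("red_pocket",(.57,.065),.004,Z);go("blue_pocket",(.584,.15),.004,Z);go("green_pocket",(.471,.082),.004,Z)
print(manip.read_state()["time_s"])
E
```

```text
brass_knob ['top', 'side'] [ 0.3886 -0.3349] 0.0 99.0
brass_knob ['top'] [ 0.3881 -0.335 ] 0.0 19.0
brass_knob ['side'] [ 0.3887 -0.3332] 0.0 77.0
brass_collar ['top', 'side'] [ 0.5344 -0.0862] 0.0 176.0
brass_collar ['top'] [ 0.5334 -0.0871] 0.0 124.0
brass_collar ['side'] [ 0.5344 -0.0854] 0.0 50.0
brass_block ['top', 'side'] [ 0.4067 -0.1994] 57.4 116.0
brass_block ['top'] [ 0.4062 -0.2004] 53.1 34.0
brass_block ['side'] [ 0.4069 -0.1989] 59.2 67.0
brass_roller ['top', 'side'] [ 0.4869 -0.326 ] -48.5 56.0
brass_roller ['top'] [ 0.4873 -0.3271] -48.1 19.0
brass_roller ['side'] [ 0.4869 -0.3255] -48.8 28.0
red_pocket ['top', 'side'] [0.5674 0.0595] -7.3 418.0
red_pocket ['top'] [0.5693 0.0613] -12.1 200.0
red_pocket ['side'] [0.5681 0.0593] -7.6 215.0
blue_pocket ['top', 'side'] [0.5831 0.1484] -8.6 319.0
blue_pocket ['top'] [0.5839 0.1457] -10.0 178.0
blue_pocket ['side'] [0.5859 0.1516] -7.9 115.0
green_pocket ['top', 'side'] [0.4695 0.077 ] -11.5 395.0
green_pocket ['top'] [0.47 0.08] -8.9 217.0
green_pocket ['side'] [0.4705 0.0766] -8.4 178.0
2.55
```

Run:
```python
from h import *
print(row((.45,.15,.2),20));print(row((.388,-.3345,.15),-41))
```

```text
(array([-400.2, -370.4,    1. ]), np.float64(56.0), 'j7', np.float64(-0.05), 'tilt', array([ 0.e+00, -1.e-04, -1.e+00]), 't', 2.55)
(array([-457.5, -855.5,   51. ]), np.float64(-63.0), 'j7', np.float64(-0.05), 'tilt', array([ 0.e+00, -1.e-04, -1.e+00]), 't', 2.55)
```

```bash
python3 -m jog '[[[-50,-45,0,7],[-100,-90,0,14],[-150,-140,0,21],[-200,-185,0,28],[-250,-230,0,35],[-300,-278,0,42],[-350,-324,0,49],[-400,-370,0,56],[-408,-415,5,63],[-416,-460,10,71],[-424,-510,15,79],[-432,-560,20,87],[-440,-610,25,95],[-450,-660,30,103],[-457,-710,40,111],[-457,-760,50,117],[-457,-810,51,117],[-457,-855,51,117],[-457,-855,51,117],[-457,-855,51,117]]]' 85 40
python3 - <<'E'
from h import *
print(row((.388,-.3345,.15),-41))
cv2.imwrite("pics/w1.png",manip.camera("wrist"))
E
```

```text
time_s: 4.55
tcp_pos: [0.3902, -0.3172, 0.1515]
orientation: [0.91, 0.415, 0.0, 0.0]
contact_force: [1.8, 0.7, -0.0]
width: 0.0846
(array([-14.5,   9.7,   1.5]), np.float64(0.0), 'j7', np.float64(0.21), 'tilt', array([ 6.e-04, -0.e+00, -1.e+00]), 't', 4.55)
```

```bash
python3 -m jog '[[[-14,10,1,0],[-14,10,1,0],[-14,10,1,0]]]'
python3 - <<'E'
from h import *
par=P("wrist");im=manip.camera("wrist")
for r in manip.regions_of("brass_knob","wrist"):
  c=r["point"];print(r["score"],c,ray("wrist",c,.025,par))
  x,a,f=fit("brass_knob",{"wrist":(r["pixels"].astype(np.float32),par)},0,ray("wrist",c,.017,par)[:2]);print(x,f,r["pixels"].sum())
for p in [(.388,-.3345,0),(.388,-.3345,.034)]: cv2.circle(im,tuple(int(v) for v in proj("wrist",np.array(p),par)[0]),3,(255,0,0),1)
cv2.imwrite("pics/w1.png",im);print(row((.388,-.3345,.012)))
E
```

```text
time_s: 4.9
tcp_pos: [0.3849, -0.3425, 0.1506]
orientation: [0.912, 0.411, -0.001, 0.002]
contact_force: [0.2, 0.4, 0.0]
width: 0.085
0.73 [313.0, 173.6] [ 0.38738511 -0.33298057  0.025     ]
[ 0.38726823 -0.33433732] 42.0625 1276
(array([  7.3,  -3.1, 138.7]), 0, 'j7', np.float64(0.26), 'tilt', array([ 5.0e-04, -3.3e-03, -1.0e+00]), 't', 5.0)
```

View pics/w1.png

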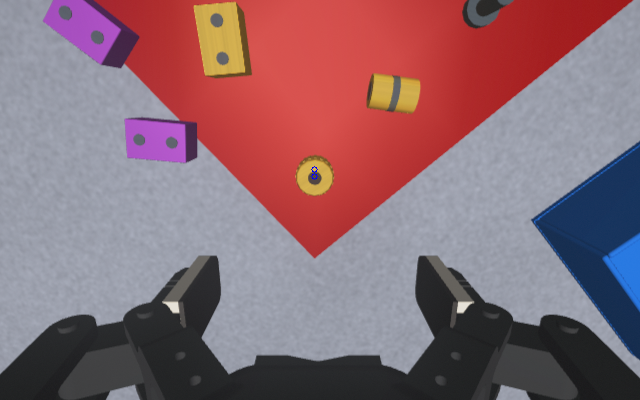

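The wrist view has the yellow knob at (314,177) with its black dot. The predicted pixels match it, so I descend.

```bash
python3 -m jog '[[[7,-3,20,0],[7,-3,50,0],[7,-3,80,0],[7,-3,90,0],[7,-3,90,0],[7,-3,90,0]]]'
python3 - <<'E'
from h import *
print(manip.read_state()["tcp_pos"],row((.388,-.3345,.012)))
E
```

```text
time_s: 5.6
tcp_pos: [0.3885, -0.3347, 0.0617]
orientation: [0.911, 0.412, -0.0, 0.002]
contact_force: [0.5, -0.0, -0.2]
width: 0.0849
[ 0.38845965 -0.33472853  0.0617429 ] (array([-0. , -0.7, 49.7]), 0, 'j7', np.float64(0.36), 'tilt', array([ 0.0013, -0.0038, -1.    ]), 't', 5.6)
```

```bash
python3 -m jog '[[[0,-1,20,0],[0,-1,38,0],[0,-1,48,0],[0,-1,50,0],[0,-1,50,0],[0,-1,50,0]]]'; python3 -m jog '[[[0,0,0,0],[0,0,0,0],[0,0,0,0],[0,0,0,0],[0,0,0,0],[0,0,0,0],[0,0,0,0],[0,0,0,0]]]' 0 40;  python3 - <<'E'
from h import *
im=manip.camera("side");cv2.imwrite("pics/s1.png",cv2.resize(im[200:400,180:440],None,fx=3,fy=3));cv2.imwrite("pics/w2.png",manip.camera("wrist"))
E
```

```text
time_s: 6.2
tcp_pos: [0.3882, -0.3346, 0.0126]
orientation: [0.911, 0.412, 0.0, 0.002]
contact_force: [0.5, 0.5, -0.4]
width: 0.085
time_s: 7.0
tcp_pos: [0.3882, -0.3346, 0.0126]
orientation: [0.911, 0.412, 0.0, 0.002]
contact_force: [-0.2, 0.6, 0.3]
width: 0.0001
```

View pics/s1.png

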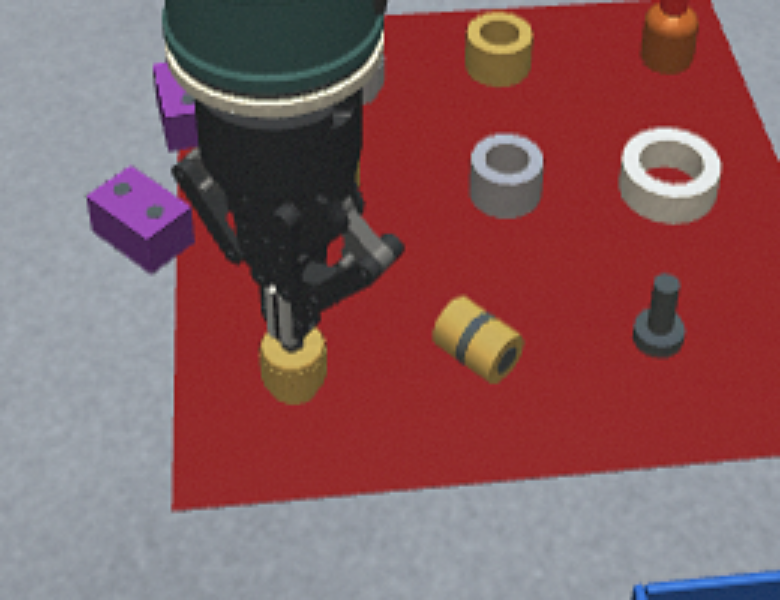

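View pics/w2.png

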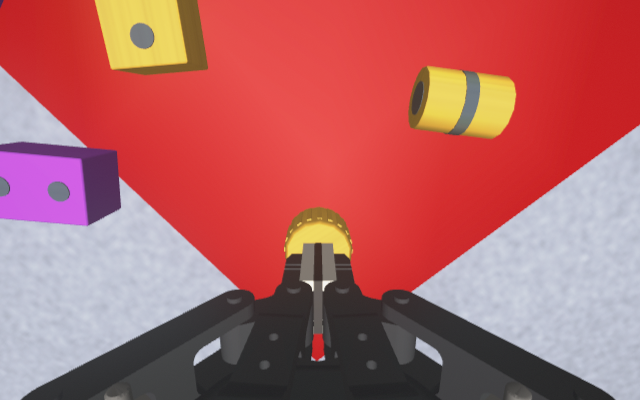

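The fingers shut to 0.1 mm without gripping. The knob at side pixel (277,321) hasn't moved, and the tips seem to be above or behind it. I'll check where the reported TCP projects.

Run:
```python
from h import *
s=manip.read_state();p=np.array(s["tcp_pos"]);print(p,s["joint_positions"].__repr__())
for n in("top","side","wrist"):
  par=P(n)
  im=manip.camera(n)
  for r in manip.regions_of("brass_knob",n)[:2]: print(n,r["point"],round(r["score"],2),ray(n,r["point"],.03,par))
  for dz,c in((0,(255,0,0)),(.019,(0,255,0)),(.034,(255,255,255))):
    q=proj(n,p+[0,0,dz],par)[0];print(n,dz,q.round(1));cv2.circle(im,tuple(int(v) for v in q),2,c,-1)
  if n!="top":
    c=(slice(220,380),slice(200,360)) if n=="side" else (slice(180,380),slice(200,440))
    cv2.imwrite(f"pics/{n}dbg.png",cv2.resize(im[c],None,fx=3,fy=3))
```

```text
[ 0.38819219 -0.33463915  0.01259962] array([ 0.12484385,  0.58544779,  0.65674871,  2.04597034, -0.55806743,
        0.68631329,  0.42215295])
top [242.7, 205.8] 0.58 [0.47679773 0.15726292 0.03      ]
top 0 [453.5 240.9]
top 0.019 [456.2 240.5]
top 0.034 [458.4 240.1]
side [279.1, 320.8] 0.77 [ 0.39081168 -0.34376638  0.03      ]
side 0 [277.5 323.5]
side 0.019 [277.1 315.6]
side 0.034 [276.7 309.2]
wrist [319.6, 231.3] 0.66 [ 0.39438578 -0.32841054  0.03      ]
wrist 0 [318.3 234.5]
wrist 0.019 [318.5 248.7]
wrist 0.034 [318.8 262.2]
```

View pics/sidedbg.png

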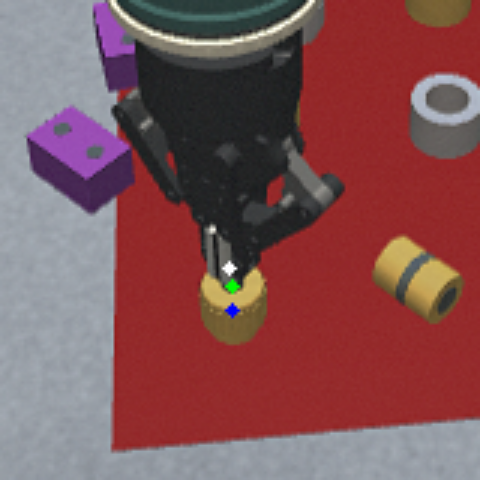

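View pics/wristdbg.png

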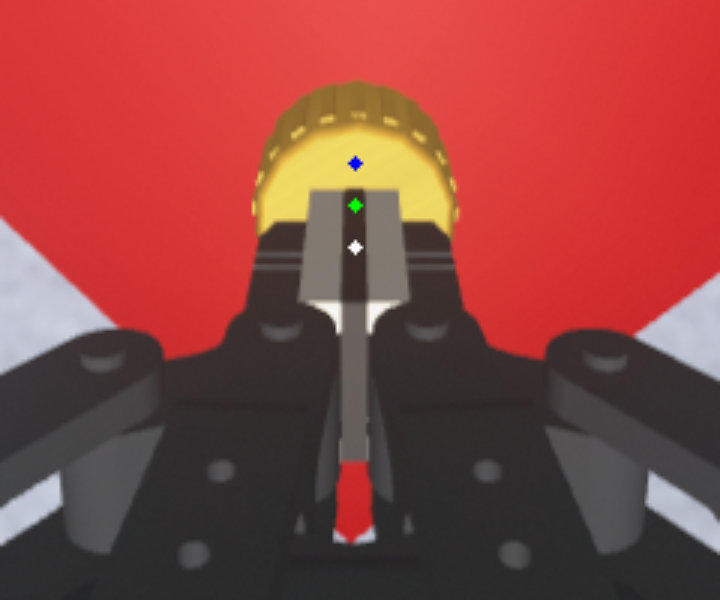

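The tips look roughly 20 mm behind the reported TCP. I'll raise with the fingers shut and measure where they really end.

```bash
python3 -m jog '[[[0,0,-20,0],[0,0,-50,0],[0,0,-80,0],[0,0,-80,0],[0,0,-80,0]]]'
python3 - <<'E'
from h import *
from scipy.spatial.transform import Rotation as Rn
s=manip.read_state();p=np.array(s["tcp_pos"]);R=Rn.from_quat(s["orientation"]).as_matrix();print(p,s["width"],R.round(3).tolist())
for n in("side","wrist"):
  par=P(n);im=manip.camera(n);k=4
  q0=proj(n,p,par)[0].astype(int);r0,c0=max(q0[1]-90,0),q0[0]-90
  im=cv2.resize(im[r0:r0+140,c0:c0+180],None,fx=k,fy=k,interpolation=cv2.INTER_CUBIC)
  for dz,c in((0,(255,0,0)),(-.01,(0,255,0)),(-.02,(255,255,255)),(-.03,(255,0,255))):
   for dx in(-.011,0,.011):
    q=(proj(n,p+R@[dx,0,dz],par)[0]-[c0,r0]+.5)*k;cv2.circle(im,tuple(int(v) for v in q),3,c,-1 if dx==0 else 1)
  cv2.imwrite(f"pics/{n}dbg2.png",im)
E
```

```text
time_s: 7.9
tcp_pos: [0.3884, -0.3342, 0.0929]
orientation: [0.911, 0.412, 0.001, 0.003]
contact_force: [0.2, -0.2, -0.9]
width: 0.0003
[ 0.38841463 -0.33416034  0.0929054 ] 0.0002746779514862089 [[0.661, 0.751, 0.003], [0.751, -0.661, -0.005], [-0.001, 0.006, -1.0]]
```

View pics/sidedbg2.png

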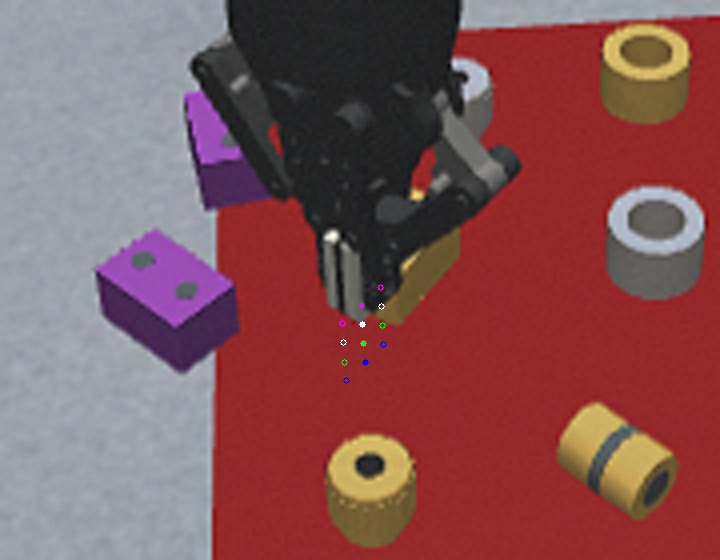

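View pics/wristdbg2.png

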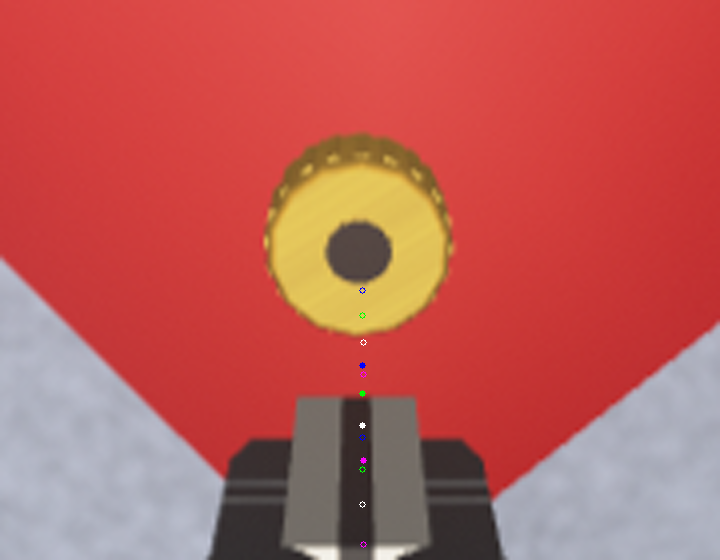

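Run:
```python
from h import *
from scipy.spatial.transform import Rotation as Rn
s=manip.read_state();p=np.array(s["tcp_pos"]);R=Rn.from_quat(s["orientation"]).as_matrix()
K,Rc,t=P("wrist");print("wrist cam in tool",R.T@(-Rc.T@t-p), "axis",R.T@Rc[2])
K,Rc,t=P("side");print("side cam in tool",R.T@(-Rc.T@t-p))
off={n:proj(n,p)[0].astype(int)-90 for n in("side","wrist")}
def uv(n,c): return np.array(c)/4-.5+off[n]
for nm,a,b in(("tip",(352,318),(361,398)),("white",(338,236),(360,545))):
  def f(v): X=p+R@v; return np.r_[proj("side",X)[0]-uv("side",a),proj("wrist",X)[0]-uv("wrist",b)]
  r=least_squares(f,[0,0,0]);print(nm,(r.x*1e3).round(1),r.fun.round(1))
print(off)
```

```text
wrist cam in tool [ 0.07019437 -0.00029314 -0.17434969] axis [-2.78708987e-01 -7.52934848e-04  9.60375309e-01]
side cam in tool [-0.39727894  0.34871184 -0.5699665 ]
tip [  3.   -0.8 -19.6] [ 3.2  0.8 -1.   0.6]
white [  4.   -1.  -57.9] [ 6.   1.8 -1.5  0.8]
{'side': array([185, 198]), 'wrist': array([228, 144])}
```

Run:
```python
from h import *
from scipy.spatial.transform import Rotation as Rn
s=manip.read_state();p=np.array(s["tcp_pos"]);R=Rn.from_quat(s["orientation"]).as_matrix()
off={n:proj(n,p)[0].astype(int)-90 for n in("side","wrist")}
def uv(n,c): return np.array(c)/4-.5+off[n]
for nm,a,b in(("tip",(352,318),(361,398)),("white",(338,236),(360,545))):
  for x0 in (-.011,0,.011):
   def f(v): return np.r_[proj("side",p+R@[v[0]-v[1],0,v[2]])[0]-uv("side",a),proj("wrist",p+R@[v[0]+v[1],0,v[2]])[0]-uv("wrist",b)]
   def g(v): return f([0,v[0],v[1]])
  r=least_squares(g,[.01,0]);print(nm,"w,dz",(r.x*1e3).round(1),r.fun.round(1))
  r=least_squares(f,[0,.01,0]);print(nm,"xc,w,dz",(r.x*1e3).round(1),r.fun.round(1))
```

```text
tip w,dz [  7.  -28.6] [-1.   0.7  0.7  0.4]
tip xc,w,dz [  1.2   5.9 -28.2] [0.  0.  0.7 0. ]
white w,dz [ 12.2 -72.1] [-1.3  1.4  1.2  0.4]
white xc,w,dz [  1.6  11.  -72.4] [0.  0.  1.2 0. ]
```

By triangulation the shut tips end 24–28 mm behind the reported TCP. That they shut freely over a 34 mm knob at TCP z=12.6 mm puts the offset at 21.4 mm or more. I'll go lower by that amount, in steps, watching the force.

```bash
python3 -m jog '[[[0,0,0,0],[0,0,0,0],[0,0,0,0],[0,0,0,0],[0,0,0,0]]]' 85; python3 -m jog '[[[0,0,30,0],[0,0,60,0],[0,0,78,0],[0,0,78,0],[0,0,78,0]]]';python3 -m jog '[[[0,0,6,0],[0,0,12,0],[0,0,12,0],[0,0,12,0]]]';  python3 - <<'E'
from h import *
cv2.imwrite("pics/w3.png",manip.camera("wrist"))
im=manip.camera("side");cv2.imwrite("pics/s3.png",cv2.resize(im[200:400,180:440],None,fx=3,fy=3))
E
```

```text
time_s: 8.5
tcp_pos: [0.3877, -0.3339, 0.0919]
orientation: [0.911, 0.412, -0.0, 0.002]
contact_force: [0.3, 0.3, -0.8]
width: 0.072
time_s: 9.0
tcp_pos: [0.3877, -0.3345, 0.0143]
orientation: [0.911, 0.412, -0.0, 0.002]
contact_force: [0.5, -1.2, 0.3]
width: 0.0847
time_s: 9.4
tcp_pos: [0.3878, -0.3346, 0.0025]
orientation: [0.911, 0.412, -0.0, 0.002]
contact_force: [-0.1, 0.5, -0.0]
width: 0.085
```

View pics/s3.png

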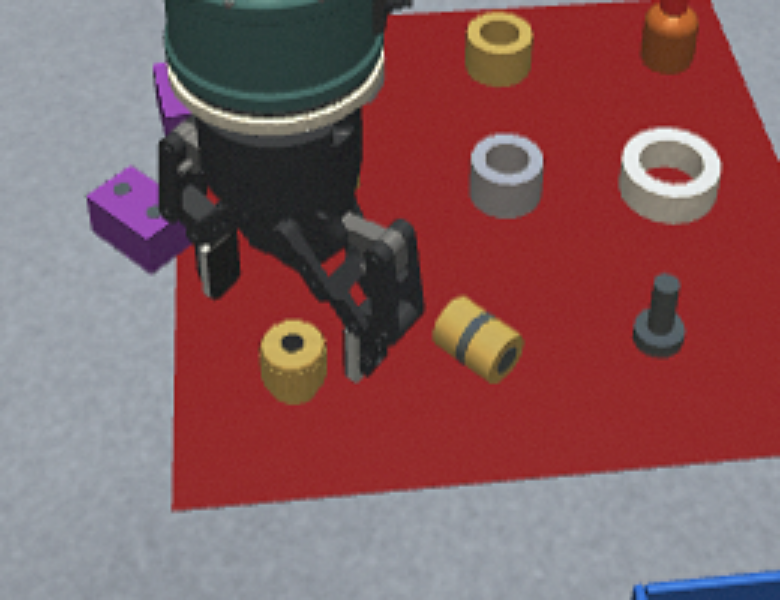

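View pics/w3.png

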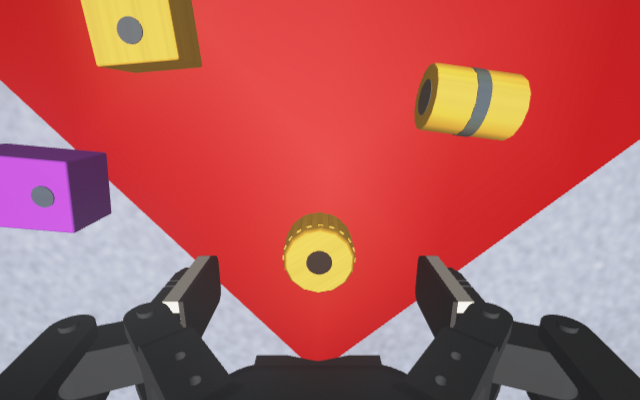

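```bash
python3 -m jog '[[[0,0,5,0],[0,0,10,0],[0,0,14,0],[0,0,14,0],[0,0,14,0]]]'; python3 -m jog '[[[0,0,0,0],[0,0,0,0],[0,0,0,0],[0,0,0,0],[0,0,0,0],[0,0,0,0]]]' 20 40;  python3 - <<'E'
from h import *
cv2.imwrite("pics/w4.png",manip.camera("wrist"))
im=manip.camera("side");cv2.imwrite("pics/s4.png",cv2.resize(im[200:400,180:440],None,fx=3,fy=3))
E
```

```text
time_s: 10.0
tcp_pos: [0.3877, -0.3348, -0.0116]
orientation: [0.911, 0.412, -0.0, 0.002]
contact_force: [-0.2, -0.0, -0.8]
width: 0.0848
time_s: 10.6
tcp_pos: [0.3879, -0.3349, -0.0112]
orientation: [0.911, 0.412, -0.0, 0.002]
contact_force: [-1.5, 1.5, 8.9]
width: 0.0316
```

View pics/s4.png

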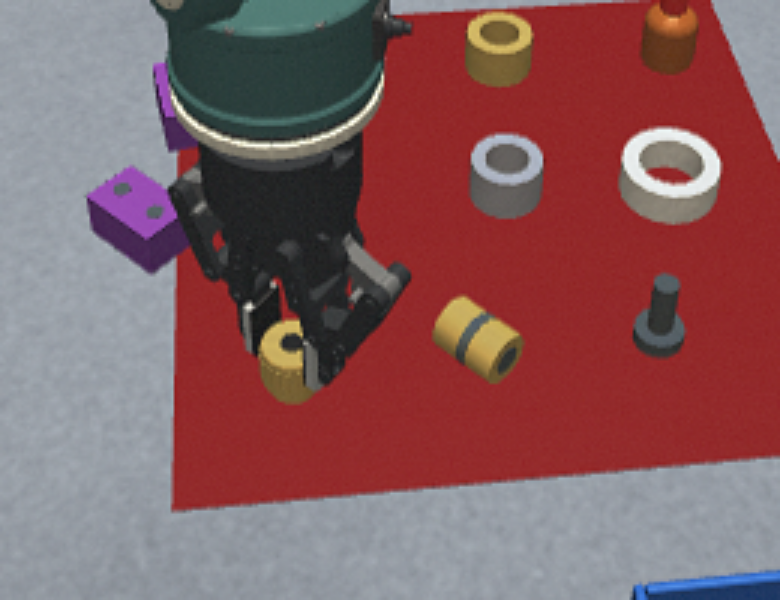

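View pics/w4.png

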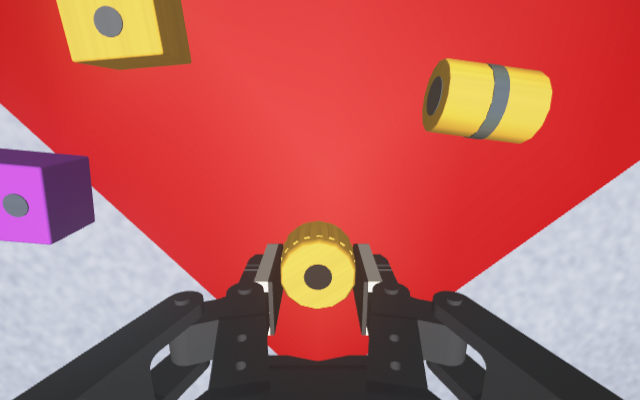

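Gripped: both pads are flat on the knob head, width 31.6 mm. Lift and check.

```bash
python3 -m jog '[[[0,0,-10,0],[0,0,-40,0],[0,0,-80,0],[0,0,-110,0],[0,0,-110,0],[0,0,-110,0]]]' 20 50
python3 - <<'E'
from h import *
im=manip.camera("side");cv2.imwrite("pics/s5.png",cv2.resize(im[120:320,180:440],None,fx=3,fy=3))
print(row((.5685,.0605,.10)))
E
```

```text
time_s: 11.3
tcp_pos: [0.388, -0.3342, 0.0992]
orientation: [0.911, 0.412, 0.0, 0.002]
contact_force: [-0.8, -0.0, -2.5]
width: 0.0316
(array([ 415.5, -125. ,   -2.7]), 0, 'j7', np.float64(0.31), 'tilt', array([ 0.0014, -0.0035, -1.    ]), 't', 11.35)
```

View pics/s5.png

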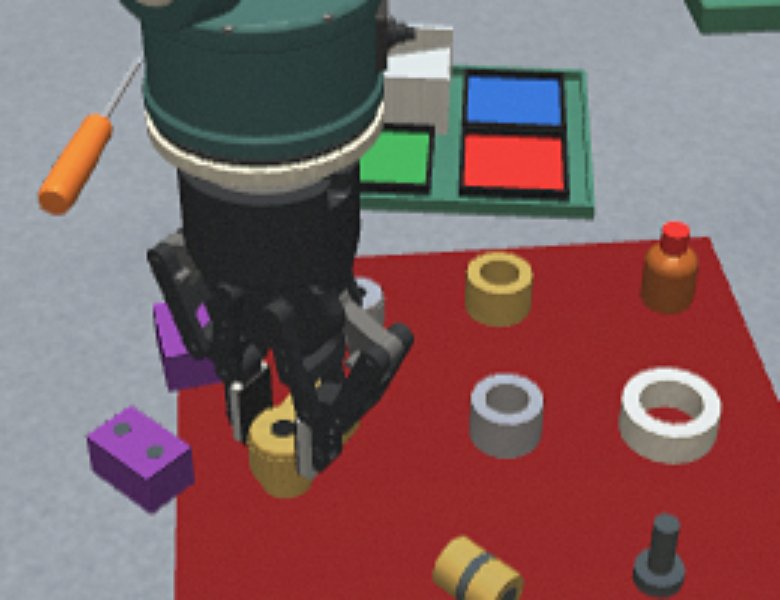

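The knob hangs upright between the pads. Carry it to the red pocket.

```bash
python3 -m jog '[[[40,-12,0,0],[80,-24,0,0],[125,-38,0,0],[170,-51,0,0],[215,-65,0,0],[260,-78,0,0],[305,-92,0,0],[345,-104,0,0],[380,-115,0,0],[405,-122,0,0],[415,-125,0,0],[415,-125,0,0],[415,-125,0,0],[415,-125,0,0],[415,-125,0,0]]]'
python3 - <<'E'
from h import *
par=P("wrist");im=manip.camera("wrist");cv2.imwrite("pics/w6.png",im)
for l in("red_pocket","blue_pocket"):
  for r in manip.regions_of(l,"wrist")[:2]: print(l,r["score"],r["point"],ray("wrist",r["point"],.009,par))
cv2.imwrite("pics/s6.png",manip.camera("side"))
print(row((.5685,.0605,.03)))
E
```

```text
time_s: 12.85
tcp_pos: [0.5678, 0.059, 0.0974]
orientation: [0.912, 0.411, -0.0, 0.002]
contact_force: [0.5, 1.0, -1.7]
width: 0.0317
red_pocket 0.59 [320.3, 182.3] [0.57557591 0.0647486  0.009     ]
red_pocket 0.5 [252.8, 95.8] [0.58156327 0.14829403 0.009     ]
blue_pocket 0.8 [252.6, 96.5] [0.58109827 0.14803558 0.009     ]
(array([ 0.9, -0.4, 67.5]), 0, 'j7', np.float64(-0.51), 'tilt', array([ 0.0016, -0.0033, -1.    ]), 't', 13.05)
```

View pics/w6.png

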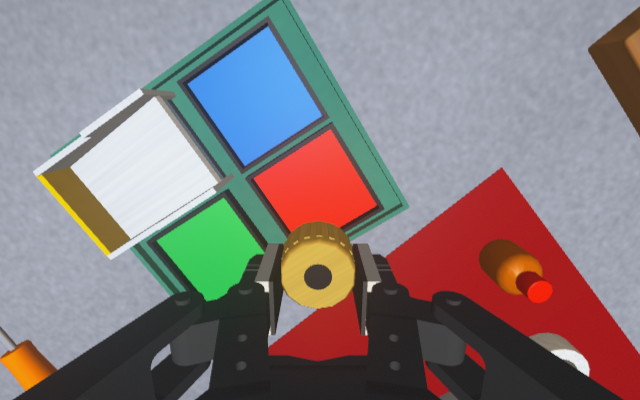

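View pics/s6.png

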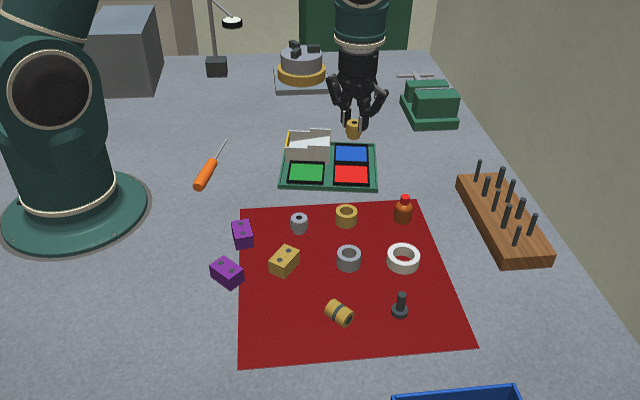

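The wrist picture shows blue floor at (254,95), red at (318,185), green at (210,245), and the chute at left with its yellow stop at (75,215). The knob is upright over red. Lower it.

```bash
python3 - <<'E'
from h import *
par=P("wrist");im=cv2.imread("pics/w6.png")
hsv=cv2.cvtColor(im,cv2.COLOR_BGR2HSV);m=((hsv[...,0]>95)&(hsv[...,0]<125)&(hsv[...,1]>110)&(hsv[...,2]>120)).astype(np.uint8)
c=max(cv2.findContours(m,0,1)[0],key=cv2.contourArea);q=cv2.approxPolyDP(c,8,True)[:,0]
W=np.array([ray("wrist",a,.009,par) for a in q]);print(q.tolist(),W[:,:2].round(4).tolist(),W.mean(0))
for i in range(len(W)): d=W[(i+1)%len(W)]-W[i];print(np.linalg.norm(d[:2]).round(4),np.degrees(np.arctan2(d[1],d[0])).round(1))
E
python3 -m jog '[[[1,0,30,0],[1,0,60,0],[1,0,80,0],[1,0,84,0],[1,0,84,0],[1,0,84,0]]]'
```

```text
[[267, 26], [188, 83], [244, 165], [321, 115]] [[0.6225, 0.1763], [0.552, 0.1874], [0.5396, 0.1163], [0.6109, 0.1048]] [0.58126211 0.14621609 0.009     ]
0.0714 171.0
0.0722 -99.8
0.0722 -9.2
0.0724 80.8
time_s: 13.65
tcp_pos: [0.5695, 0.0602, 0.0145]
orientation: [0.911, 0.411, 0.001, 0.002]
contact_force: [-0.1, 1.4, -2.1]
width: 0.0317
```

```bash
python3 -m jog '[[[0,0,6,0],[0,0,12,0],[0,0,14,0],[0,0,14,0],[0,0,14,0]]]';python3 -m jog '[[[0,0,1,0],[0,0,2,0],[0,0,2,0],[0,0,2,0]]]'
python3 - <<'E'
from h import *
im=manip.camera("side");cv2.imwrite("pics/s7.png",cv2.resize(im[60:220,250:410],None,fx=4,fy=4,interpolation=cv2.INTER_CUBIC))
E
```

```text
time_s: 14.15
tcp_pos: [0.5696, 0.0601, 0.0006]
orientation: [0.911, 0.411, 0.001, 0.002]
contact_force: [0.3, -1.1, -1.0]
width: 0.0316
time_s: 14.55
tcp_pos: [0.5696, 0.0601, -0.0014]
orientation: [0.911, 0.411, 0.001, 0.002]
contact_force: [-0.2, -0.5, -2.2]
width: 0.0317
```

View pics/s7.png

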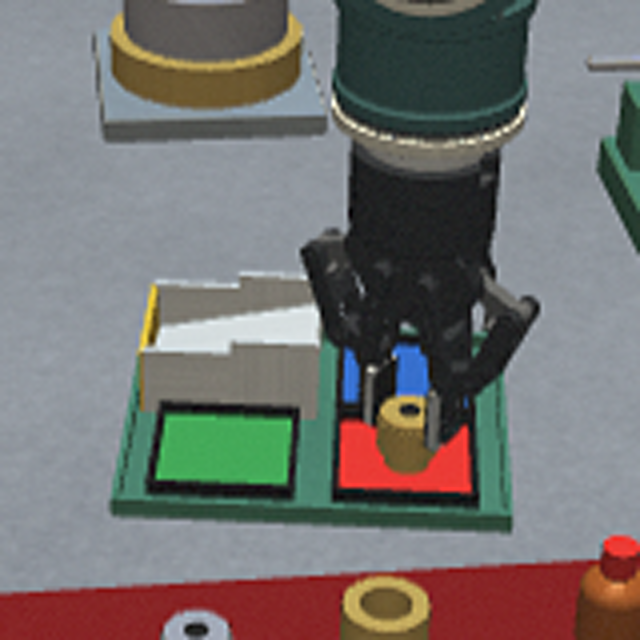

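```bash
python3 -m jog '[[[0,0,1,0],[0,0,1,0]]]';python3 -m jog '[[[0,0,1,0],[0,0,1,0]]]';python3 -m jog '[[[0,0,1,0],[0,0,1,0]]]'
```

```text
time_s: 14.8
tcp_pos: [0.5696, 0.0601, -0.0025]
orientation: [0.911, 0.411, 0.001, 0.002]
contact_force: [0.4, -0.1, -1.2]
width: 0.0318
time_s: 15.0
tcp_pos: [0.5695, 0.0601, -0.0036]
orientation: [0.911, 0.411, 0.001, 0.002]
contact_force: [-0.5, -0.5, -2.3]
width: 0.0316
time_s: 15.2
tcp_pos: [0.5697, 0.0602, -0.0041]
orientation: [0.911, 0.411, 0.001, 0.002]
contact_force: [-3.0, -0.6, 11.2]
width: 0.0313
```

Contact at z = −4 mm. Release and retreat.

```bash
python3 -m jog '[[[0,0,0,0],[0,0,0,0],[0,0,0,0],[0,0,0,0],[0,0,0,0]]]' 60 40; python3 -m jog '[[[0,0,-20,0],[0,0,-60,0],[0,0,-110,0],[0,0,-150,0],[0,0,-150,0],[0,0,-150,0]]]' 85
python3 - <<'E'
from h import *
im=manip.camera("side");cv2.imwrite("pics/s8.png",cv2.resize(im[60:220,250:410],None,fx=4,fy=4,interpolation=cv2.INTER_CUBIC))
par=P("wrist");im=manip.camera("wrist");cv2.imwrite("pics/w8.png",im)
print(row((.534,-.0865,.10),60),row((.534,-.0865,.10),80))
E
```

```text
time_s: 15.7
tcp_pos: [0.5697, 0.0601, -0.0042]
orientation: [0.911, 0.411, 0.001, 0.002]
contact_force: [-0.5, -0.1, 0.1]
width: 0.06
time_s: 16.3
tcp_pos: [0.5696, 0.0609, 0.1465]
orientation: [0.911, 0.412, 0.002, 0.002]
contact_force: [-0.1, -0.6, -1.2]
width: 0.0851
(array([-133.3,   71.1,   45.4]), np.float64(78.6), 'j7', np.float64(-0.55), 'tilt', array([ 0.0016, -0.0029, -1.    ]), 't', 16.4) (array([-133.3,   71.1,   45.4]), np.float64(58.6), 'j7', np.float64(-0.55), 'tilt', array([ 0.0016, -0.0029, -1.    ]), 't', 16.4)
```

View pics/s8.png

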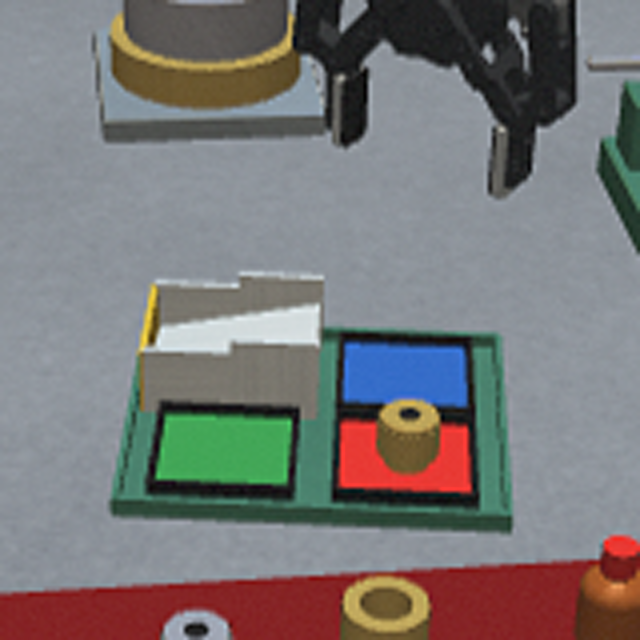

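View pics/w8.png

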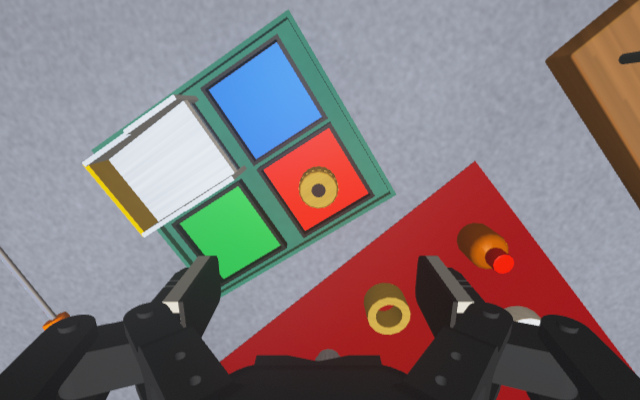

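The knob stands upright in red, at (408,435) in the side crop. I use this wrist view to fix the caddy frame, then go for the collar.

Run:
```python
from h import *
par=P("wrist");im=cv2.imread("pics/w8.png");hsv=cv2.cvtColor(im,cv2.COLOR_BGR2HSV)
for nm,lo,hi in(("blue",(95,110,120),(125,255,255)),("green",(45,110,120),(70,255,255))):
  m=cv2.inRange(hsv,lo,hi);c=max(cv2.findContours(m,0,1)[0],key=cv2.contourArea);q=cv2.approxPolyDP(c,8,True)[:,0]
  W=np.array([ray("wrist",a,.009,par) for a in q])[:,:2];print(nm,q.tolist(),W.round(4).tolist(),W.mean(0).round(4),"centroid",ray("wrist",(lambda M:(M["m10"]/M["m00"],M["m01"]/M["m00"]))(cv2.moments(c)),.009,par).round(4))
c=im[80:250,70:260];cv2.imwrite("pics/w8c.png",cv2.resize(c,None,fx=4,fy=4,interpolation=cv2.INTER_CUBIC))
M=manip.camera("wrist")
for r in manip.regions_of("brass_collar","wrist")[:2]:
  x,a,f=fit("brass_collar",{"wrist":(r["pixels"].astype(np.float32),par)},0,(.534,-.087));print(r["score"],r["point"],x,f)
print(row((.534,-.0865,.03)))
```

```text
blue [[276, 42], [209, 89], [255, 158], [321, 117]] [[0.6219, 0.1747], [0.5516, 0.1862], [0.5392, 0.1157], [0.6099, 0.1029]] [0.5806 0.1449] centroid [0.5818 0.1461 0.009 ]
green [[238, 186], [180, 223], [217, 256], [223, 278], [279, 245]] [[0.5082, 0.1072], [0.4386, 0.1185], [0.4401, 0.0696], [0.4267, 0.0482], [0.4957, 0.0368]] [0.4619 0.0761] centroid [0.4691 0.079  0.009 ]
0.86 [388.1, 308.8] [ 0.53401872 -0.086977  ] 164.5
(array([-133. ,   70.8,  115.3]), 0, 'j7', np.float64(-0.55), 'tilt', array([ 0.0012, -0.0033, -1.    ]), 't', 16.5)
```

View pics/w8c.png

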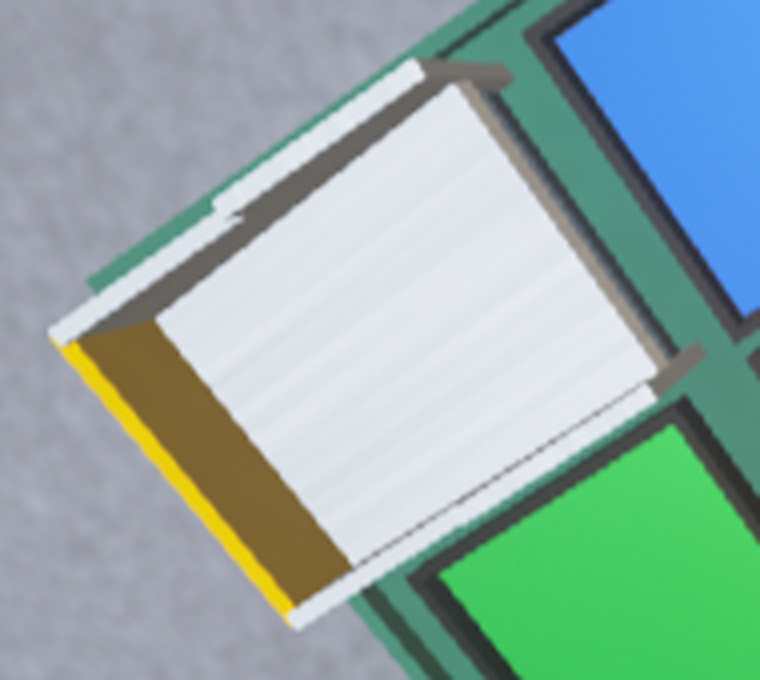

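```bash
python3 - <<'E'
from h import *
par=P("wrist")
# picture w8 pose ~ same as now (arm holding)
obj=np.array([[50,35,33],[-50,35,12],[50,39,50],[-50,39,42],[-50,-39,42],[50,-39,50]])/1e3
pix=np.array([[460,85],[157,318],[418,62],[50,333],[296,630],[655,393]])/4-.5+[70,80]
def f(v,z=.004):
  c,s=np.cos(v[2]),np.sin(v[2]);W=obj@np.array([[c,-s,0],[s,c,0],[0,0,1]]).T+[v[0],v[1],v[3] if len(v)>3 else z];return (proj("wrist",W,par)-pix).ravel()
for x0 in ([.48,.16,-.16],[.48,.16,-.16,.004]):
  r=least_squares(f,x0);print(r.x.round(4),np.degrees(r.x[2]),r.fun.round(1))
E
python3 -m jog '[[[-40,20,0,0],[-80,42,0,0],[-115,61,0,0],[-133,71,5,0],[-133,71,40,0],[-133,71,80,0],[-133,71,105,0],[-133,71,105,0],[-133,71,105,0]]]'
```

```text
[ 0.482   0.1603 -0.1635] -9.368577500054634 [ 0.6 -1.5 -1.4  1.3 -0.7 -0.7  0.  -0.6  0.6 -0.2  0.9  2. ]
[ 0.4808  0.1609 -0.1637  0.0011] -9.377724762915086 [ 0.3 -1.  -1.   1.2 -0.9 -0.1  0.8 -0.7  0.7 -1.   0.1  1.7]
time_s: 17.4
tcp_pos: [0.5339, -0.0871, 0.0404]
orientation: [0.912, 0.411, -0.001, 0.002]
contact_force: [0.9, -0.1, 0.8]
width: 0.0849
```

```bash
python3 -m jog '[[[0,0,20,0],[0,0,40,0],[0,0,54,0],[0,0,58,0],[0,0,58,0],[0,0,58,0]]]';python3 -m jog '[[[0,0,0,0],[0,0,0,0],[0,0,0,0],[0,0,0,0],[0,0,0,0],[0,0,0,0]]]' 25 50; python3 -m jog '[[[0,0,-10,0],[0,0,-40,0],[0,0,-80,0],[0,0,-120,0],[0,0,-120,0],[0,0,-120,0]]]'
python3 - <<'E'
from h import *
im=manip.camera("side");cv2.imwrite("pics/s9.png",cv2.resize(im[80:280,270:430],None,fx=3,fy=3))
print(row((.581,.1455,.10)))
E
```

```text
time_s: 18.0
tcp_pos: [0.5345, -0.0875, -0.0167]
orientation: [0.912, 0.411, -0.0, 0.002]
contact_force: [0.6, -0.7, -0.6]
width: 0.0851
time_s: 18.6
tcp_pos: [0.5347, -0.0874, -0.016]
orientation: [0.912, 0.411, 0.0, 0.002]
contact_force: [-4.1, 1.2, 14.5]
width: 0.0416
time_s: 19.2
tcp_pos: [0.5348, -0.0867, 0.1049]
orientation: [0.912, 0.411, 0.001, 0.002]
contact_force: [0.2, -0.2, -1.3]
width: 0.0415
(array([ 205. , -118.6,    3.3]), 0, 'j7', np.float64(-0.24), 'tilt', array([ 0.0017, -0.0031, -1.    ]), 't', 19.25)
```

View pics/s9.png

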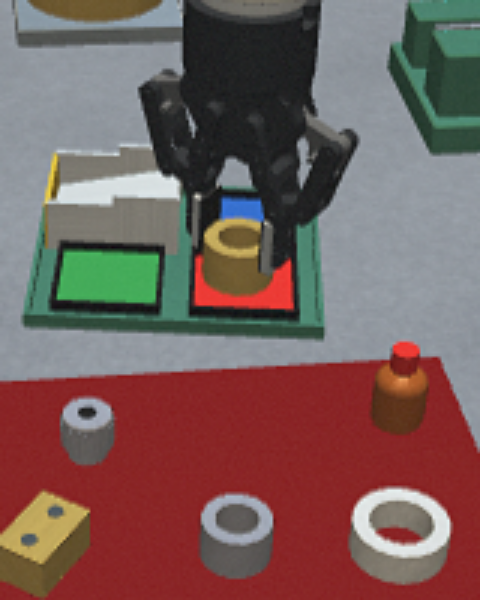

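The collar is held level. Carry it to the blue pocket, turning 35° so the fingers stay clear of the chute's end.

```bash
python3 -m jog '[[[35,-20,0,6],[75,-44,0,12],[115,-67,0,18],[150,-88,0,24],[185,-108,0,30],[200,-116,0,35],[205,-118,10,35],[205,-118,10,35],[205,-118,10,35]]]'
python3 - <<'E'
from h import *
print(row((.581,.1455,-.006)))
E
```

```text
time_s: 20.15
tcp_pos: [0.5809, 0.1433, 0.0926]
orientation: [0.993, 0.118, -0.0, 0.002]
contact_force: [-0.3, -1.2, -1.5]
width: 0.0415
(array([ 0.6, -2.6, 98.6]), 0, 'j7', np.float64(-1.15), 'tilt', array([ 4.0e-04, -4.3e-03, -1.0e+00]), 't', 20.15)
```

```bash
python3 -m jog '[[[0,-2,30,0],[0,-2,60,0],[0,-2,85,0],[0,-2,96,0],[0,-2,96,0],[0,-2,96,0]]]';python3 -m jog '[[[0,0,1,0],[0,0,2,0],[0,0,2,0]]]';python3 -m jog '[[[0,0,1,0],[0,0,1,0]]]';python3 - <<'E'
from h import *
im=manip.camera("side");cv2.imwrite("pics/s10.png",cv2.resize(im[60:220,250:410],None,fx=4,fy=4,interpolation=cv2.INTER_CUBIC))
E
```

```text
time_s: 20.75
tcp_pos: [0.5811, 0.1442, -0.0023]
orientation: [0.993, 0.118, 0.0, 0.002]
contact_force: [1.1, -0.0, -0.3]
width: 0.0414
time_s: 21.05
tcp_pos: [0.5814, 0.1444, -0.0038]
orientation: [0.993, 0.118, 0.001, 0.002]
contact_force: [0.1, -0.6, -2.2]
width: 0.0413
time_s: 21.25
tcp_pos: [0.5814, 0.1445, -0.0048]
orientation: [0.993, 0.118, 0.001, 0.002]
contact_force: [0.3, -0.1, -2.2]
width: 0.0415
```

View pics/s10.png

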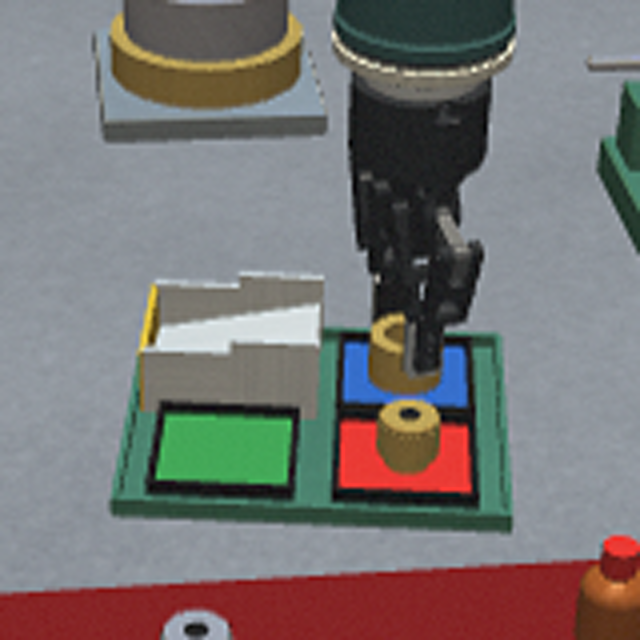

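```bash
python3 -m jog '[[[0,0,1.5,0],[0,0,1.5,0]]]';python3 -m jog '[[[0,0,1.5,0],[0,0,1.5,0]]]'; python3 -m jog '[[[0,0,1,0],[0,0,1,0]]]'
```

```text
time_s: 21.5
tcp_pos: [0.5813, 0.1444, -0.0065]
orientation: [0.993, 0.118, 0.001, 0.002]
contact_force: [-0.4, 0.3, -1.3]
width: 0.0414
time_s: 21.7
tcp_pos: [0.5811, 0.1444, -0.0082]
orientation: [0.993, 0.118, 0.001, 0.002]
contact_force: [-0.7, 0.1, -1.6]
width: 0.0414
time_s: 21.9
tcp_pos: [0.5813, 0.1444, -0.0089]
orientation: [0.993, 0.118, 0.001, 0.002]
contact_force: [-2.6, -0.1, 5.3]
width: 0.0415
```

Contact at −8.9 mm as predicted. Release, lift, and move to hover by the block for a closer look.

```bash
python3 -m jog '[[[0,0,0,0],[0,0,0,0],[0,0,0,0],[0,0,0,0],[0,0,0,0]]]' 62 40; python3 -m jog '[[[0,0,-20,0],[0,0,-60,0],[0,0,-110,0],[0,0,-150,0],[0,0,-150,0],[0,0,-150,0]]]' 85
python3 - <<'E'
from h import *
im=manip.camera("side");cv2.imwrite("pics/s11.png",cv2.resize(im[60:220,250:410],None,fx=4,fy=4,interpolation=cv2.INTER_CUBIC))
print(row((.4065,-.2,.14),-34))
E
```

```text
time_s: 22.4
tcp_pos: [0.5813, 0.1444, -0.0089]
orientation: [0.993, 0.118, 0.001, 0.002]
contact_force: [0.1, 0.1, -0.1]
width: 0.062
time_s: 23.0
tcp_pos: [0.5812, 0.1453, 0.1417]
orientation: [0.993, 0.118, 0.001, 0.001]
contact_force: [1.0, 0.1, -0.5]
width: 0.0853
(array([-250.3,  294.7,    1.6]), np.float64(-42.4), 'j7', np.float64(-1.19), 'tilt', array([ 0.0013, -0.0033, -1.    ]), 't', 23.05)
```

View pics/s11.png

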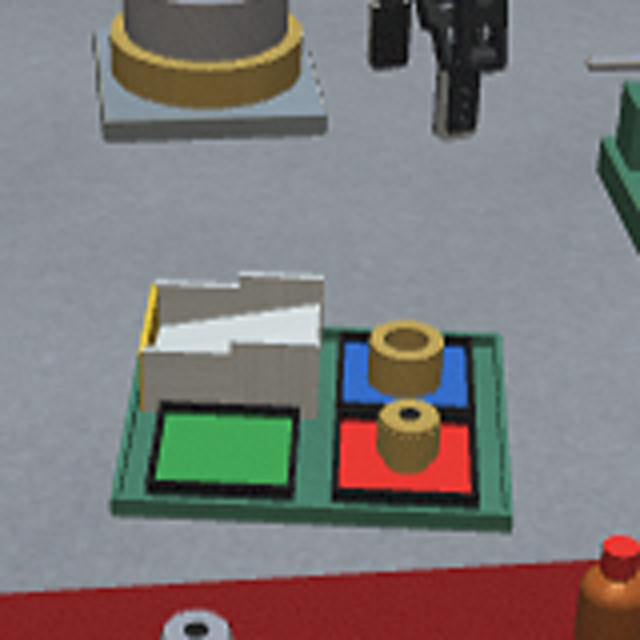

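Collar is flat in blue, at (407,358) in the crop. Now the block.

```bash
python3 -m jog '[[[-28,33,0,-5],[-58,68,0,-10],[-88,103,0,-15],[-118,139,0,-20],[-148,174,0,-25],[-178,209,0,-30],[-205,242,0,-35],[-230,270,0,-40],[-245,288,0,-42],[-250,294,0,-42],[-250,294,0,-42],[-250,294,0,-42]]]'
python3 - <<'E'
from h import *
par=P("wrist");im=manip.camera("wrist");cv2.imwrite("pics/w12.png",im);exp=proj("wrist",np.array([.4065,-.2,.02]),par)[0];print(exp)
for r in manip.regions_of("brass_block","wrist"):
  print(r["score"],r["point"])
  if np.hypot(*(np.array(r["point"])-exp))<30:
    x,a,f=fit("brass_block",{"wrist":(r["pixels"].astype(np.float32),par)},0,(.4065,-.2),np.radians([40,57,70]));print(x,a,f)
print(row((.4065,-.2,.03),-34))
E
```

```text
time_s: 24.25
tcp_pos: [0.4069, -0.1984, 0.1412]
orientation: [0.885, 0.466, -0.001, 0.002]
contact_force: [1.1, 0.4, -0.5]
width: 0.0849
[318.64246641 185.9428867 ]
0.9 [320.1, 184.8]
[ 0.40510018 -0.20026105] 53.09584979398209 70.25
0.78 [197.3, 158.8]
0.57 [244.6, 256.8]
(array([ -1.6,   0.3, 111.3]), np.float64(-0.4), 'j7', np.float64(0.06), 'tilt', array([ 6.0e-04, -3.3e-03, -1.0e+00]), 't', 24.35)
```

View pics/w12.png

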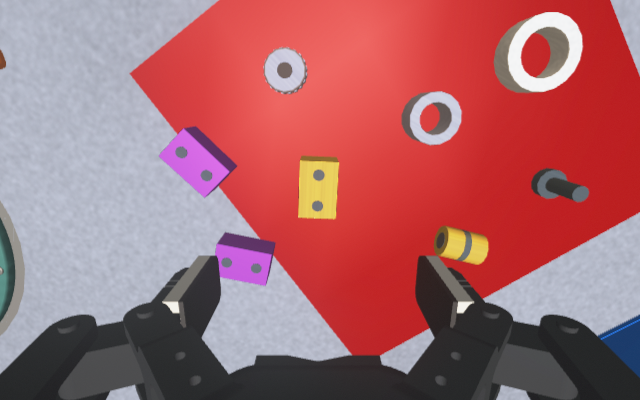

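The yellow block is at (318,187), and the purple ones at (198,160) and (245,258) are not wanted. I refine its yaw from the top-face edges.

Run:
```python
from h import *
par=P("wrist");im=cv2.imread("pics/w12.png")
hsv=cv2.cvtColor(im,cv2.COLOR_BGR2HSV);m=cv2.inRange(hsv,(15,90,170),(35,255,255));m[:150]=0;m[225:]=0;m[:,:290]=0;m[:,350:]=0
m=cv2.morphologyEx(m,cv2.MORPH_CLOSE,np.ones((13,13)))
c=max(cv2.findContours(m,0,1)[0],key=cv2.contourArea)[:,0].astype(float)
W=np.array([ray("wrist",a,.03,par) for a in c])[:,:2]
r=cv2.minAreaRect((W*1e3).astype(np.float32));print(r)
g=cv2.cvtColor(im,cv2.COLOR_BGR2GRAY)
for (u,v) in((319,175),(318,206)):
  p=g[v-9:v+10,u-9:u+10];y,x=np.nonzero(p<130);q=(u-9+x.mean(),v-9+y.mean());print(q,len(x),ray("wrist",q,.03,par))
```

```text
((405.2242736816406, -200.36917114257812), (52.50392150878906, 33.785308837890625), 53.2780876159668)
(np.float64(318.4047619047619), np.float64(174.67857142857142)) 84 [ 0.41357259 -0.18936354  0.03      ]
(np.float64(317.2105263157895), np.float64(205.57894736842104)) 76 [ 0.39681224 -0.21203486  0.03      ]
```

Run:
```python
from h import *
print(row((.4053,-.2004,.03),-36.7))
```

```text
(array([ -2.6,  -0.5, 111.3]), np.float64(2.3), 'j7', np.float64(0.06), 'tilt', array([ 6.0e-04, -3.3e-03, -1.0e+00]), 't', 24.35)
```

```bash
python3 -m jog '[[[-2,0,20,2],[-2.5,-0.5,50,2.3],[-2.5,-0.5,90,2.3],[-2.5,-0.5,111,2.3],[-2.5,-0.5,111,2.3],[-2.5,-0.5,111,2.3]]]' 65; python3 -m jog '[[[0,0,20,0],[0,0,38,0],[0,0,48,0],[0,0,48,0],[0,0,48,0]]]'; python3 -m jog '[[[0,0,0,0],[0,0,0,0],[0,0,0,0],[0,0,0,0],[0,0,0,0],[0,0,0,0]]]' 20 60;python3 -m jog '[[[0,0,-10,0],[0,0,-40,0],[0,0,-80,0],[0,0,-130,0],[0,0,-130,0],[0,0,-130,0]]]'
python3 - <<'E'
from h import *
cv2.imwrite("pics/w13.png",manip.camera("wrist"))
print(row((.4675,.078,.10),-9.3))
im=manip.camera("side");cv2.imwrite("pics/s13.png",im[80:350,180:440])
E
```

```text
time_s: 24.95
tcp_pos: [0.4056, -0.2002, 0.0307]
orientation: [0.894, 0.449, -0.001, 0.002]
contact_force: [0.4, 0.0, 1.4]
width: 0.0651
time_s: 25.45
tcp_pos: [0.4061, -0.2005, -0.0163]
orientation: [0.894, 0.449, -0.0, 0.002]
contact_force: [-0.3, -0.8, -0.3]
width: 0.0652
time_s: 26.05
tcp_pos: [0.4067, -0.2006, -0.0155]
orientation: [0.894, 0.449, 0.0, 0.002]
contact_force: [-3.3, 2.6, 20.6]
width: 0.0329
time_s: 26.65
tcp_pos: [0.4069, -0.1995, 0.1153]
orientation: [0.893, 0.449, 0.001, 0.002]
contact_force: [0.6, -0.0, -4.2]
width: 0.0324
(array([ 259.3, -116.2,   13.7]), np.float64(-27.3), 'j7', np.float64(0.09), 'tilt', array([ 0.0024, -0.0026, -1.    ]), 't', 26.7)
```

View pics/w13.png

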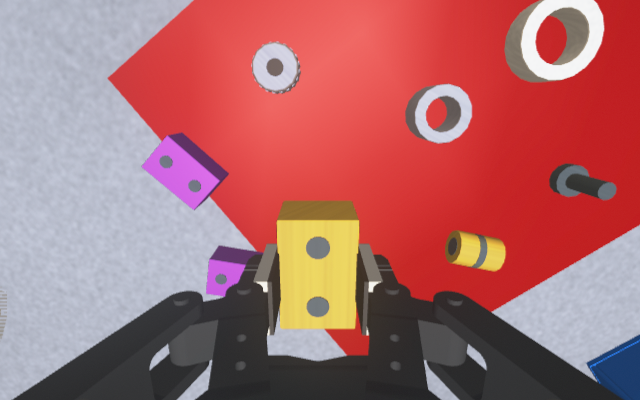

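View pics/s13.png

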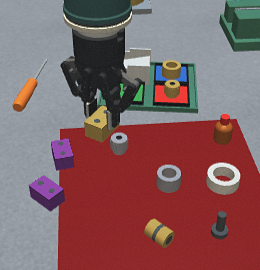

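```bash
python3 -m jog '[[[40,-18,0,-5],[80,-36,0,-10],[120,-54,0,-15],[160,-72,0,-20],[200,-90,0,-25],[230,-103,0,-27],[250,-112,0,-27],[259,-116,5,-27],[259,-116,14,-27],[259,-116,14,-27],[259,-116,14,-27]]]'
python3 - <<'E'
from h import *
cv2.imwrite("pics/w14.png",manip.camera("wrist"));print(row((.4675,.078,0),-9.3))
E
```

```text
time_s: 27.85
tcp_pos: [0.4666, 0.0758, 0.0985]
orientation: [0.765, 0.644, -0.001, 0.001]
contact_force: [0.2, -0.0, -3.3]
width: 0.0323
(array([ 2.3,  0.2, 98.9]), np.float64(-0.4), 'j7', np.float64(-0.11), 'tilt', array([ 6.0e-04, -3.3e-03, -1.0e+00]), 't', 27.9)
```

View pics/w14.png

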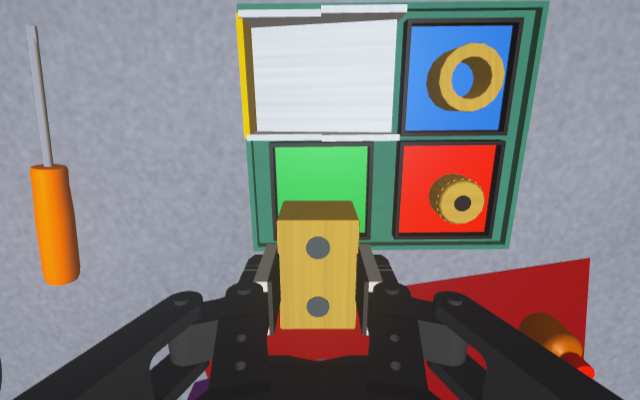

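```bash
python3 -m jog '[[[1,0,30,0],[2,0,60,0],[2,0,85,0],[2,0,100,0],[2,0,102,0],[2,0,102,0],[2,0,102,0]]]';python3 -m jog '[[[0,0,1.5,0],[0,0,1.5,0]]]';python3 -m jog '[[[0,0,1.5,0],[0,0,1.5,0]]]';python3 -m jog '[[[0,0,1,0],[0,0,1,0]]]'
```

```text
time_s: 28.6
tcp_pos: [0.4679, 0.0776, -0.0022]
orientation: [0.765, 0.644, -0.0, 0.002]
contact_force: [0.9, 0.5, -1.9]
width: 0.032
time_s: 28.8
tcp_pos: [0.4683, 0.0778, -0.0031]
orientation: [0.765, 0.644, 0.0, 0.002]
contact_force: [0.8, 0.1, -4.3]
width: 0.0322
time_s: 29.0
tcp_pos: [0.4684, 0.0779, -0.0045]
orientation: [0.765, 0.644, 0.0, 0.002]
contact_force: [-0.2, 0.1, -3.0]
width: 0.0326
time_s: 29.2
tcp_pos: [0.4683, 0.0779, -0.0056]
orientation: [0.765, 0.645, 0.0, 0.002]
contact_force: [-0.9, 0.1, -3.1]
width: 0.0328
```

```bash
python3 -m jog '[[[0,0,1.5,0],[0,0,1.5,0]]]';python3 -m jog '[[[0,0,1,0],[0,0,1,0]]]'
```

```text
time_s: 29.4
tcp_pos: [0.4682, 0.0779, -0.0073]
orientation: [0.765, 0.645, 0.0, 0.002]
contact_force: [0.2, -0.0, -3.5]
width: 0.0323
time_s: 29.6
tcp_pos: [0.4682, 0.0778, -0.0083]
orientation: [0.765, 0.644, 0.0, 0.002]
contact_force: [0.2, 0.1, -2.5]
width: 0.0326
```

```bash
python3 -m jog '[[[0,0,1,0],[0,0,1,0]]]'
python3 - <<'E'
from h import *
print(manip.read_state()["contact_force"])
im=manip.camera("side");cv2.imwrite("pics/s15.png",cv2.resize(im[60:220,250:410],None,fx=4,fy=4,interpolation=cv2.INTER_CUBIC))
E
```

```text
time_s: 29.8
tcp_pos: [0.4683, 0.0779, -0.0085]
orientation: [0.765, 0.644, 0.001, 0.001]
contact_force: [-9.6, 0.1, 31.7]
width: 0.0324
[-9.55213827  0.0784049  31.7140785 ]
```

View pics/s15.png

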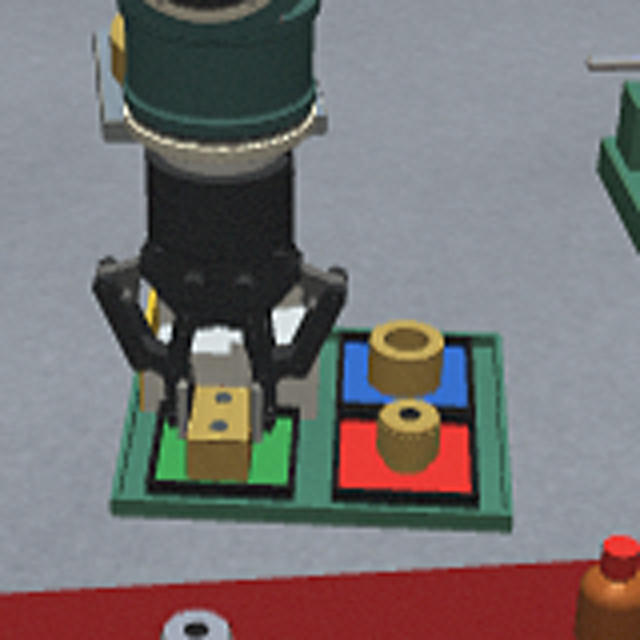

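Firm contact, so release.

```bash
python3 -m jog '[[[0,0,0,0],[0,0,0,0],[0,0,0,0],[0,0,0,0]]]' 54 40; python3 -m jog '[[[0,0,-20,0],[0,0,-60,0],[0,0,-110,0],[0,0,-160,0],[0,0,-160,0],[0,0,-160,0]]]' 85
python3 - <<'E'
from h import *
im=manip.camera("side");cv2.imwrite("pics/s16.png",cv2.resize(im[60:220,250:410],None,fx=4,fy=4,interpolation=cv2.INTER_CUBIC))
par=P("wrist");im=manip.camera("wrist");cv2.imwrite("pics/w16.png",im)
print(row((.487,-.326,.14),41.5))
E
```

```text
time_s: 30.25
tcp_pos: [0.4683, 0.0779, -0.0085]
orientation: [0.765, 0.644, 0.001, 0.001]
contact_force: [0.2, -0.4, 0.2]
width: 0.054
time_s: 30.85
tcp_pos: [0.4682, 0.0787, 0.1522]
orientation: [0.764, 0.645, 0.002, 0.001]
contact_force: [0.3, 0.1, -0.5]
width: 0.0852
(array([-395. ,   87.8,   11.3]), np.float64(-51.2), 'j7', np.float64(-0.18), 'tilt', array([ 0.0014, -0.0016, -1.    ]), 't', 30.95)
```

View pics/s16.png

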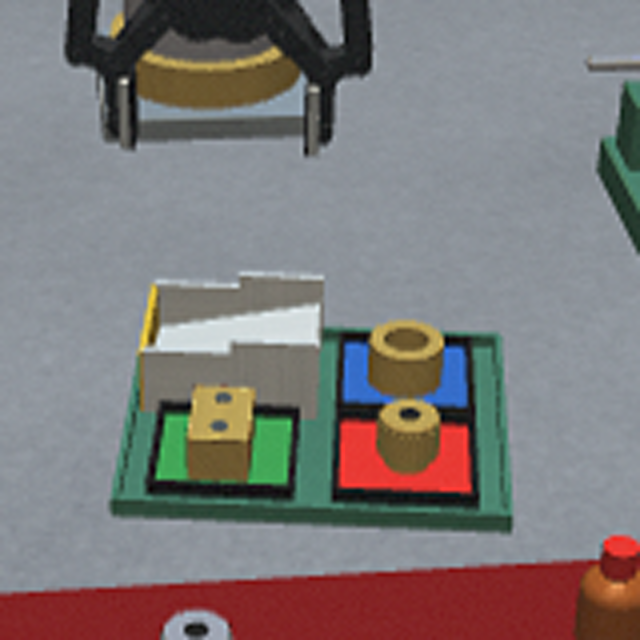

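View pics/w16.png

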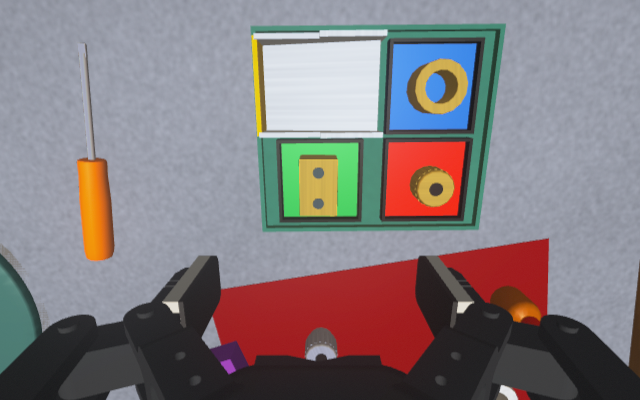

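Block flat in green, inside the walls. Now hover over the roller, which showed at top (449,199) with a dark band, and measure its axis.

```bash
python3 -m jog '[[[-40,9,0,-6],[-80,18,0,-12],[-125,28,0,-18],[-170,38,0,-24],[-215,48,0,-30],[-260,58,0,-36],[-300,67,0,-42],[-340,76,0,-48],[-370,83,0,-51],[-390,87,5,-51],[-395,88,10,-51],[-395,88,10,-51],[-395,88,10,-51]]]'
python3 - <<'E'
from h import *
par=P("wrist");im=manip.camera("wrist");exp=proj("wrist",np.array([.487,-.326,.015]),par)[0];print(exp)
for r in manip.regions_of("brass_roller","wrist")[:3]:
  print(r["score"],r["point"])
  if np.hypot(*(np.array(r["point"])-exp))<30:
    x,a,f=fit("brass_roller",{"wrist":(r["pixels"].astype(np.float32),par)},.015,(.487,-.326),np.radians([-65,-48,-30]));print(x,a,f)
    q=proj("wrist",place("brass_roller",x[0],x[1],np.radians(a),.015),par)
    h=cv2.convexHull(q.astype(np.float32)).astype(int);cv2.polylines(im,[h],True,(255,0,0),1)
cv2.imwrite("pics/w17.png",im);print(row((.487,-.326,.03),41.5))
E
```

```text
time_s: 32.25
tcp_pos: [0.487, -0.325, 0.1404]
orientation: [0.412, 0.911, -0.0, 0.0]
contact_force: [0.4, 0.7, 0.6]
width: 0.0847
[317.66548332 185.38760244]
0.71 [317.5, 187.6]
[ 0.4859841  -0.32683858] -47.97293308670576 69.1875
(array([ -0.4,  -1.2, 111.2]), np.float64(-0.2), 'j7', np.float64(1.55), 'tilt', array([ 0.0012, -0.001 , -1.    ]), 't', 32.35)
```

View pics/w17.png

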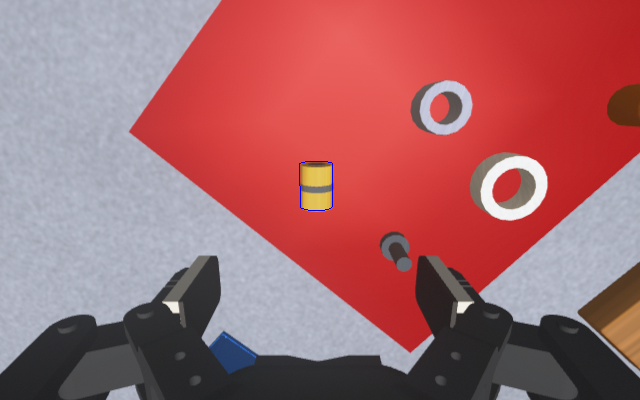

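The fitted outline matches the roller at (316,187), axis within half a degree of the pad plane. How deep the tips sit matters in the chute, so I measure it from the earlier picture of the block being gripped.

Run:
```python
from h import *
im=cv2.imread("pics/s15.png");im=cv2.resize(im[320:500,130:310],None,fx=4,fy=4,interpolation=cv2.INTER_CUBIC)
T=np.array([.4683,.0779,-.0085]);yj=np.radians(-9.3);J=np.array([np.cos(yj),np.sin(yj),0]);X=np.array([-J[1],J[0],0])
for s in(-1,1):
  for i,dz in enumerate((.02,.025,.03,.035,.04,.05,.06)):
    for w,c in((.011,(255,0,0)),(.007,(0,0,255))):
      q=proj("side",T+J*s*.017-X*w+[0,0,dz])[0];q=((q-[250,60]+.5)*4-[130,320])*4
      cv2.circle(im,tuple(int(v) for v in q),3,c if i!=2 else (255,255,255),-1)
cv2.imwrite("pics/s15z.png",im)
```

View pics/s15z.png

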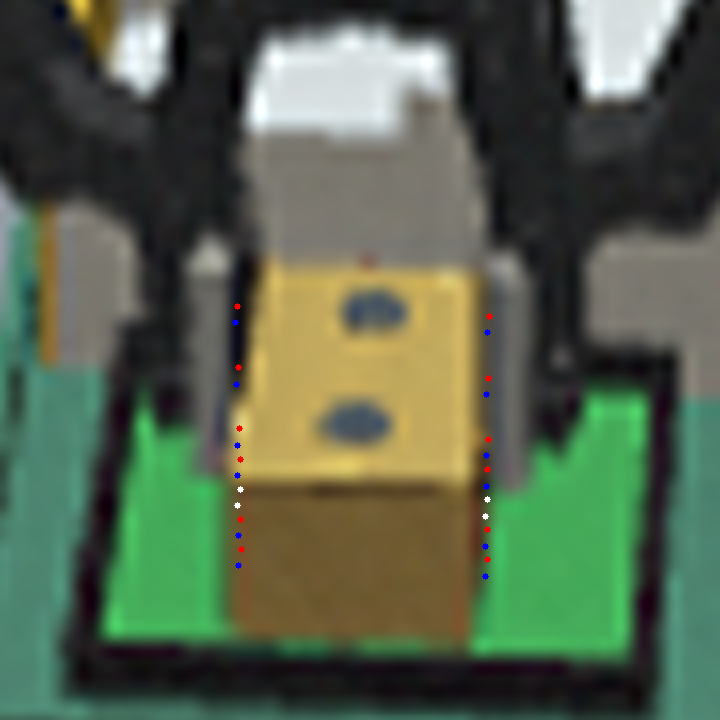

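The tips lie about 34 mm behind the reported TCP at a 32 mm opening. With the TCP at z = −26 mm the tips end about 7 mm below the roller axis, which also clears the chute floor. I use that.

```bash
python3 - <<'E'
from h import *
print(row((.486,-.3266,.03),41.8))
E
python3 -m jog '[[[0,-1,30,0],[-0.5,-2,70,0],[-0.5,-2,105,0],[-0.5,-2,125,0],[-0.5,-2,125,0],[-0.5,-2,125,0]]]' 58;  python3 - <<'E'
from h import *
print(row((.486,-.3266,-.026),41.8))
cv2.imwrite("pics/w18.png",manip.camera("wrist"))
E
```

```text
(array([ -0.2,  -2.3, 111.2]), np.float64(-0.5), 'j7', np.float64(1.55), 'tilt', array([ 0.0012, -0.001 , -1.    ]), 't', 32.35)
time_s: 32.95
tcp_pos: [0.4869, -0.3264, 0.017]
orientation: [0.412, 0.911, -0.0, 0.001]
contact_force: [0.1, -0.4, 0.6]
width: 0.0581
(array([ 0.5, -0.8, 43. ]), np.float64(-0.4), 'j7', np.float64(1.65), 'tilt', array([ 0.0015, -0.0012, -1.    ]), 't', 32.95)
```

View pics/w18.png

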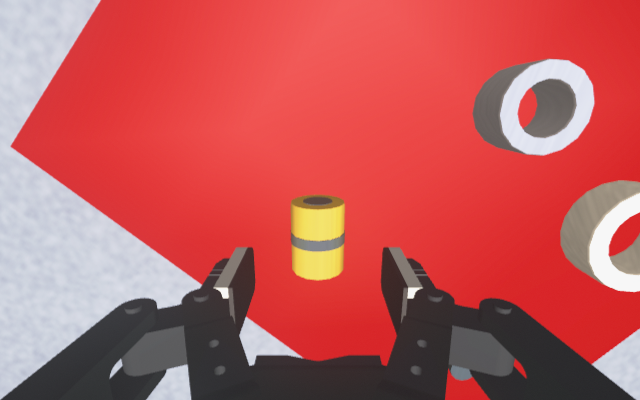

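Run:
```python
from h import *
from scipy.spatial.transform import Rotation as Rn
s=manip.read_state();R=Rn.from_quat(s["orientation"]).as_matrix();p=s["tcp_pos"]
for n,uv in(("top",(443,160)),("side",(399,314))):
  W=ray(n,uv,.003);print(n,W,(R.T@(W-p)*1e3).round(0))
# top end of bolt
for z in(.03,.04,.05): print(z,proj("side",np.array([*ray("top",(443,160),.003)[:2],z]))[0])
```

```text
top [ 0.58574502 -0.32552543  0.003     ] [-64.  75.  15.]
side [ 0.58616828 -0.32776074  0.003     ] [-66.  74.  15.]
0.03 [400.2477309  301.89548704]
0.04 [400.93937929 297.68904417]
0.05 [401.64134497 293.41985404]
```

The bolt is 65 × 75 mm off to the side, so it's clear. Descend and grip.

```bash
python3 -m jog '[[[0.5,-0.8,15,0],[0.5,-0.8,30,0],[0.5,-0.8,40,0],[0.5,-0.8,43,0],[0.5,-0.8,43,0],[0.5,-0.8,43,0]]]'; python3 -m jog '[[[0,0,0,0],[0,0,0,0],[0,0,0,0],[0,0,0,0],[0,0,0,0]]]' 15 40
python3 - <<'E'
from h import *
cv2.imwrite("pics/w19.png",manip.camera("wrist"))
im=manip.camera("side");cv2.imwrite("pics/s19.png",cv2.resize(im[240:380,260:420],None,fx=4,fy=4,interpolation=cv2.INTER_CUBIC))
E
```

```text
time_s: 33.6
tcp_pos: [0.4865, -0.3272, -0.0253]
orientation: [0.412, 0.911, -0.0, 0.002]
contact_force: [-0.2, -0.1, 0.5]
width: 0.0579
time_s: 34.1
tcp_pos: [0.4866, -0.3275, -0.0247]
orientation: [0.412, 0.911, -0.0, 0.002]
contact_force: [-1.3, 0.2, 6.1]
width: 0.0287
```

View pics/w19.png

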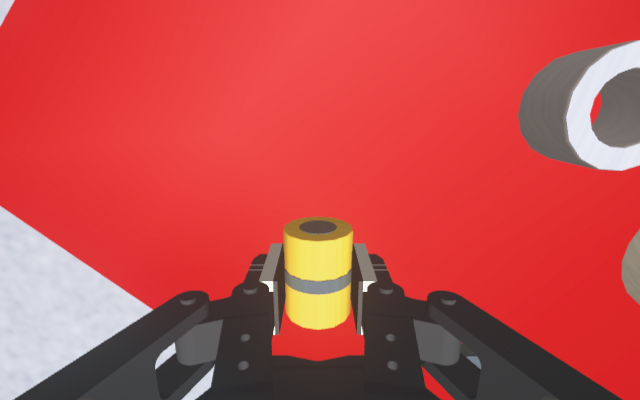

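View pics/s19.png

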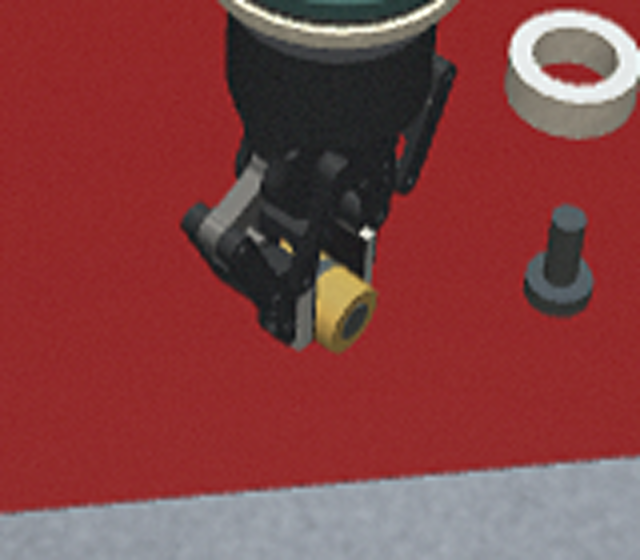

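Gripped squarely. Lift and carry to above the chute mouth.

```bash
python3 -m jog '[[[0,0,-10,0],[0,0,-40,0],[0,0,-80,0],[0,0,-120,0],[0,0,-145,0],[0,0,-145,0],[0,0,-145,0]]]'
python3 - <<'E'
from h import *
cv2.imwrite("pics/w20.png",manip.camera("wrist"));print(row((.5096,.1559,.11),-9.4))
E
```

```text
time_s: 34.9
tcp_pos: [0.4863, -0.3269, 0.1207]
orientation: [0.412, 0.911, -0.0, 0.002]
contact_force: [-0.2, 0.6, -2.7]
width: 0.0285
(array([346.6, 336.6,   9.1]), np.float64(50.8), 'j7', np.float64(1.57), 'tilt', array([ 0.0028, -0.0017, -1.    ]), 't', 34.95)
```

View pics/w20.png

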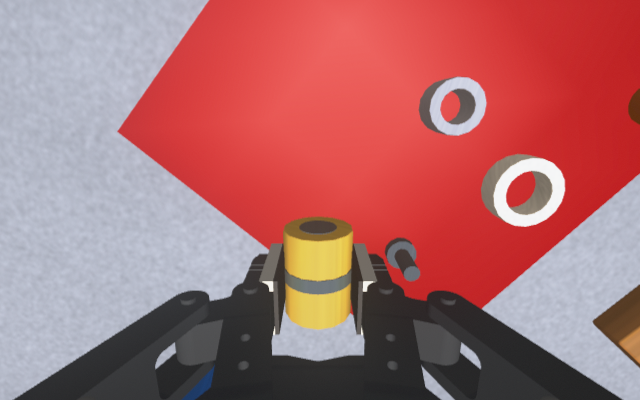

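```bash
python3 -m jog '[[[30,29,0,5],[62,60,0,10],[95,92,0,15],[128,124,0,20],[161,156,0,25],[194,188,0,30],[227,220,0,35],[260,252,0,40],[290,281,0,45],[315,306,0,49],[335,325,0,51],[346,336,0,51],[346,336,0,51],[346,336,0,51],[346,336,0,51]]]'
python3 - <<'E'
from h import *
cv2.imwrite("pics/w21.png",manip.camera("wrist"));print(row((.5096,.1559,.11),-9.4))
im=manip.camera("side");cv2.imwrite("pics/s21.png",cv2.resize(im[30:190,230:390],None,fx=4,fy=4,interpolation=cv2.INTER_CUBIC))
E
```

```text
time_s: 36.45
tcp_pos: [0.5095, 0.1534, 0.119]
orientation: [0.765, 0.645, 0.0, 0.002]
contact_force: [-0.1, -0.4, -1.9]
width: 0.0284
(array([ 2.3, -0.4,  9.1]), np.float64(-0.3), 'j7', np.float64(-0.15), 'tilt', array([ 0.0028, -0.0019, -1.    ]), 't', 36.5)
```

View pics/w21.png

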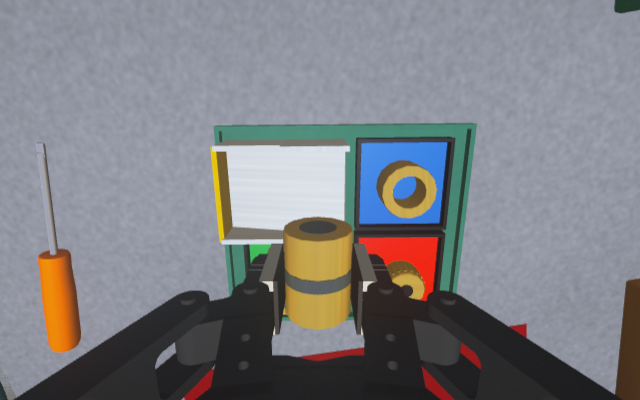

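View pics/s21.png

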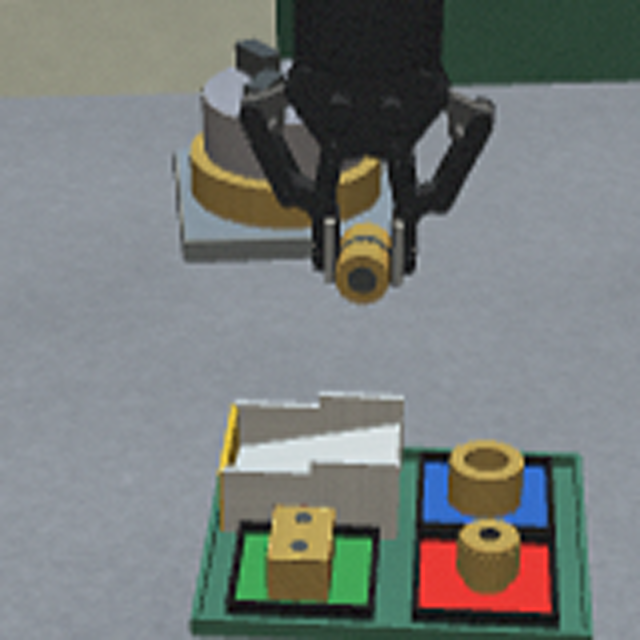

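Roller is crosswise over the mouth. Lower it.

```bash
python3 -m jog '[[[1,0,20,0],[2.3,-0.4,50,0],[2.3,-0.4,80,0],[2.3,-0.4,96,0],[2.3,-0.4,100,0],[2.3,-0.4,100,0],[2.3,-0.4,100,0]]]'
python3 - <<'E'
from h import *
print(row((.5096,.1559,.01),-9.4))
cv2.imwrite("pics/w22.png",manip.camera("wrist"))
im=manip.camera("side");cv2.imwrite("pics/s22.png",cv2.resize(im[60:190,250:380],None,fx=5,fy=5,interpolation=cv2.INTER_CUBIC))
E
```

```text
time_s: 37.25
tcp_pos: [0.5106, 0.156, 0.0203]
orientation: [0.765, 0.644, 0.001, 0.002]
contact_force: [-0.2, 0.6, -2.1]
width: 0.0287
(array([-0.2, -1. , 10.3]), np.float64(-0.3), 'j7', np.float64(-0.04), 'tilt', array([ 0.0041, -0.0011, -1.    ]), 't', 37.25)
```

View pics/w22.png

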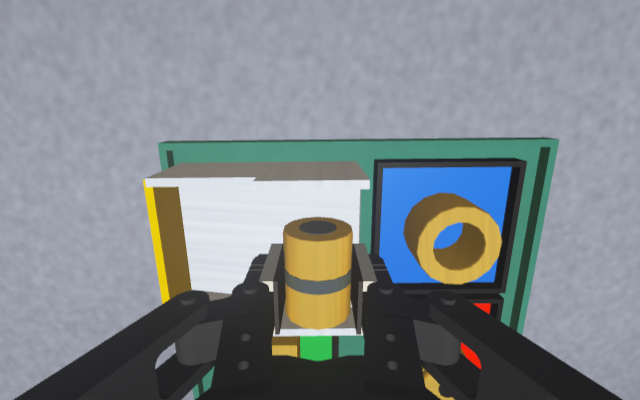

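View pics/s22.png

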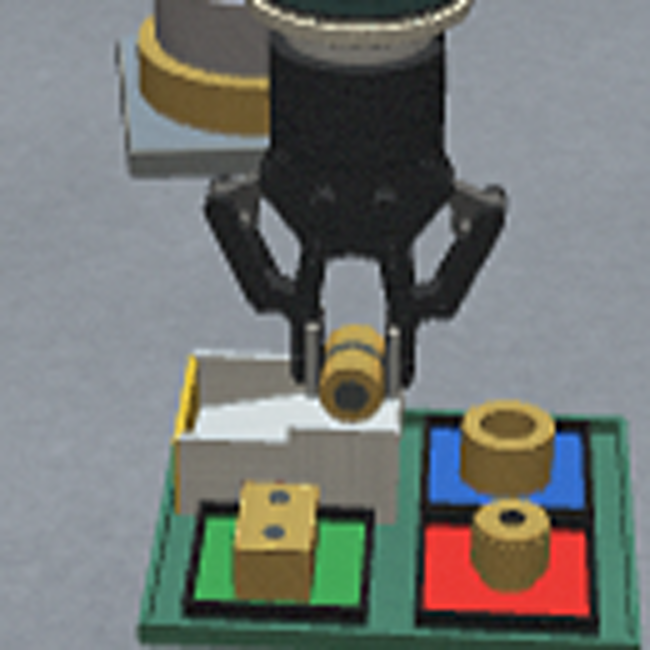

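```bash
python3 -m jog '[[[0,-1,4,0],[0,-1,8,0],[0,-1,9,0],[0,-1,9,0]]]';python3 -m jog '[[[0,0,1,0],[0,0,1,0]]]';python3 -m jog '[[[0,0,1,0],[0,0,1,0]]]'
```

```text
time_s: 37.75
tcp_pos: [0.5094, 0.1563, 0.011]
orientation: [0.765, 0.645, 0.001, 0.002]
contact_force: [-0.2, -0.1, -1.7]
width: 0.0287
time_s: 37.95
tcp_pos: [0.5094, 0.1563, 0.0099]
orientation: [0.765, 0.645, 0.001, 0.002]
contact_force: [1.0, 0.6, -1.5]
width: 0.0287
time_s: 38.15
tcp_pos: [0.5093, 0.1563, 0.0088]
orientation: [0.765, 0.645, 0.001, 0.002]
contact_force: [-0.4, -0.3, -3.0]
width: 0.0285
```

```bash
python3 -m jog '[[[0,0,1,0],[0,0,1,0]]]'
python3 - <<'E'
from h import *
im=manip.camera("side");cv2.imwrite("pics/s23.png",cv2.resize(im[100:180,270:350],None,fx=8,fy=8,interpolation=cv2.INTER_CUBIC))
cv2.imwrite("pics/w23.png",manip.camera("wrist"))
E
```

```text
time_s: 38.35
tcp_pos: [0.5094, 0.1563, 0.0079]
orientation: [0.765, 0.645, 0.001, 0.002]
contact_force: [-0.6, 1.2, 1.2]
width: 0.0285
```

View pics/s23.png

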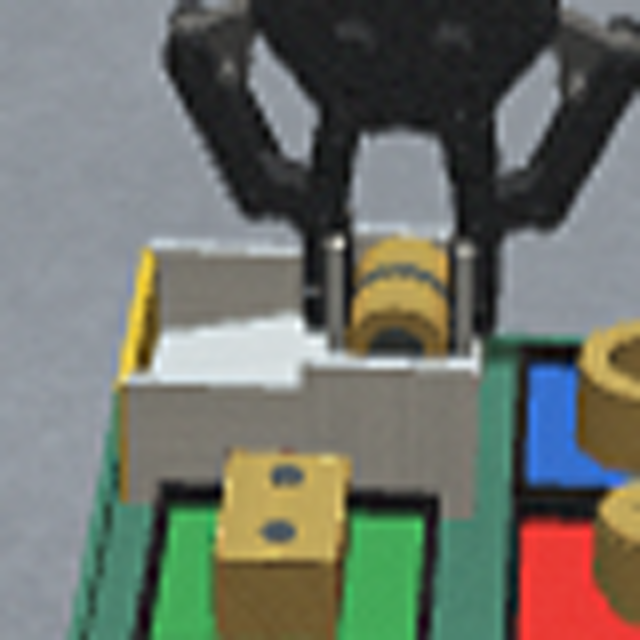

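View pics/w23.png

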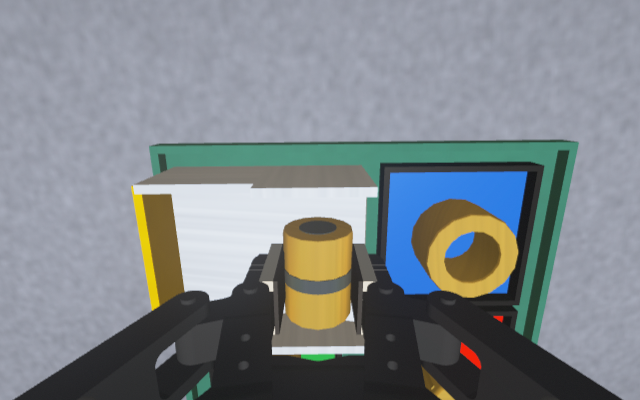

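Light contact, seated crosswise. Open just enough, to 46 mm (the collar stands beyond the mouth), then lift straight out.

```bash
python3 -m jog '[[[0,0,0,0],[0,0,-1,0],[0,0,-40,0],[0,0,-85,0],[0,0,-130,0],[0,0,-150,0],[0,0,-150,0],[0,0,-150,0]]]' 46
python3 - <<'E'
from h import *
im=manip.camera("side");cv2.imwrite("pics/s24.png",cv2.resize(im[60:220,250:410],None,fx=4,fy=4,interpolation=cv2.INTER_CUBIC))
cv2.imwrite("pics/w24.png",manip.camera("wrist"))
E
```

```text
time_s: 39.25
tcp_pos: [0.5087, 0.1568, 0.1578]
orientation: [0.764, 0.645, 0.001, 0.001]
contact_force: [0.1, 0.2, -0.5]
width: 0.0458
```

View pics/s24.png

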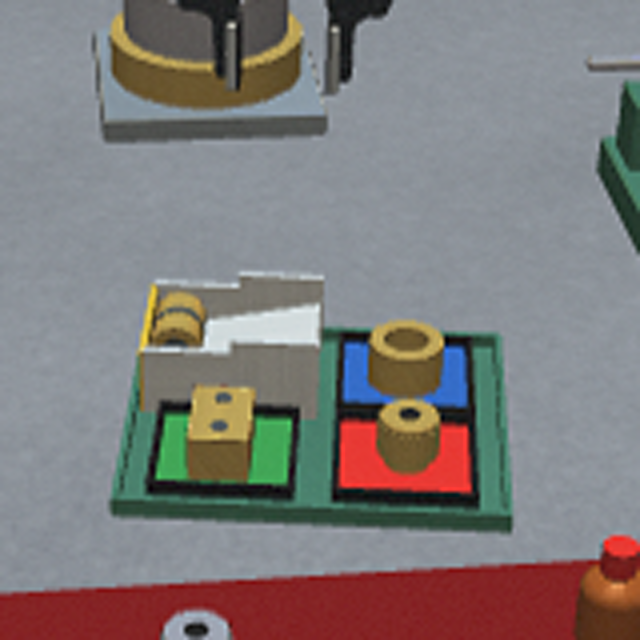

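View pics/w24.png

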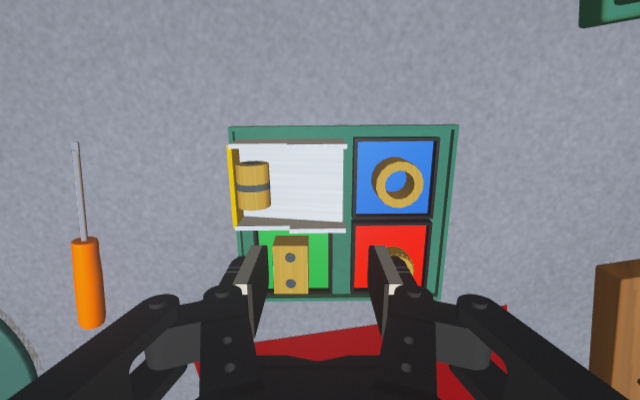

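The roller lies square against the yellow stop at (253,186). I wait a second and do a last check.

```bash
python3 -m jog '[[[0,0,0,0],[0,0,0,0],[0,0,0,0],[0,0,0,0],[0,0,0,0],[0,0,0,0],[0,0,0,0],[0,0,0,0]]]'
python3 - <<'E'
from h import *
par=P("wrist");im=manip.camera("wrist");a=cv2.imread("pics/w24.png");print("diff",np.abs(im.astype(int)-a)[130:240,225:460].mean())
W=im[110:310,215:470]
for l,z,x0,y in(("brass_roller",.035,(.449,.166),np.radians([70,80.6,90])),):
  r=manip.regions_of(l,"wrist")[0];x,a,f=fit(l,{"wrist":(r["pixels"].astype(np.float32),par)},z,x0,y)
  d=x-[.482,.1605];t=np.radians(-9.4);print(l,r["score"],x,a,f,"chute xy",d@[np.cos(t),np.sin(t)],d@[-np.sin(t),np.cos(t)])
cv2.imwrite("pics/w25.png",cv2.resize(W,None,fx=3,fy=3,interpolation=cv2.INTER_CUBIC));cv2.imwrite("pics/t25.png",manip.camera("side"))
E
```

```text
time_s: 40.15
tcp_pos: [0.5083, 0.1564, 0.1569]
orientation: [0.765, 0.645, 0.0, 0.001]
contact_force: [-0.1, -0.1, 1.0]
width: 0.0458
diff 1.785377176015474
brass_roller 0.79 [0.44988221 0.16687773] 81.39574033879765 71.125 chute xy -0.03272816564022235 0.001046423656037561
```

View pics/w25.png

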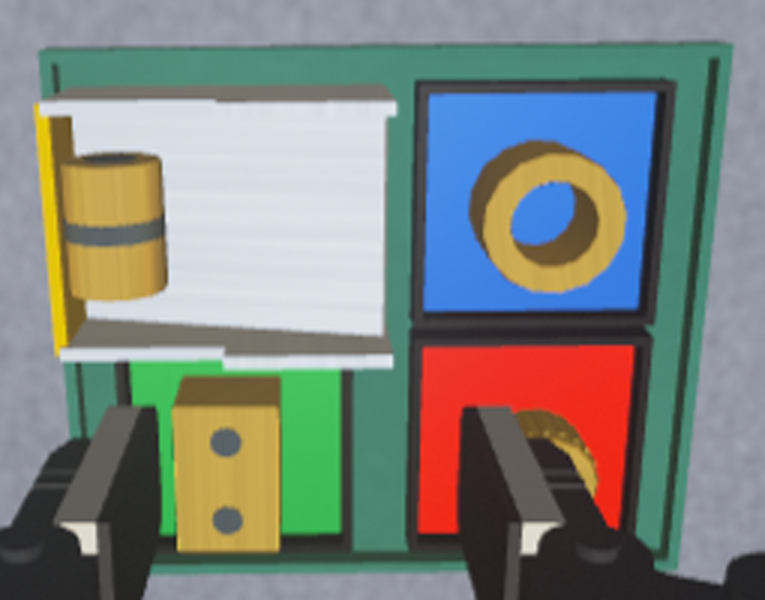

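View pics/t25.png

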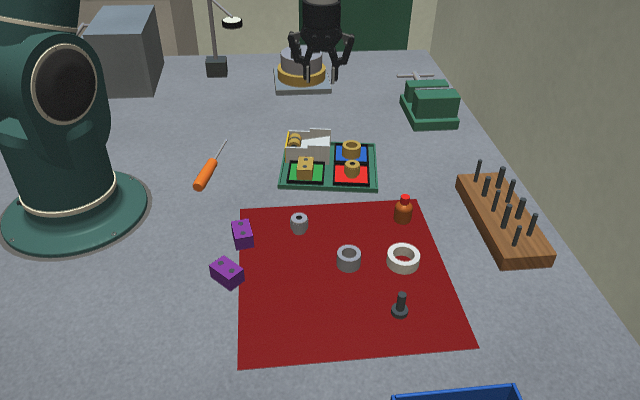

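The roller measures x = −32.7 mm in the chute frame (expected −33), square to within 1°. All four parts are in place and the look-alikes haven't moved.

```bash
python3 -c "
from plant import manip
print(manip.job_done())"
```

```text
the job is handed in; nothing more can be done
None
```

All four brass parts are packed in the order asked, and I handed the job in at about 40 s. The knob stands in red, the collar lies in blue and the block lies in green. The roller was let go crosswise in the chute mouth and rolled to the yellow stop.

**Last checks:**
- **Roller:** it rests at x = −32.7 mm in the chute frame, against −33 expected, and is square to within about 1°.
- **Knob, collar and block:** they look upright and flat inside their pockets in the side and wrist views, and I released each only after feeling contact with the floor.
- **Look-alikes:** the steel knob, the steel collar and the purple blocks are where they started.

**What disagreed:**
- **Finger tips:** they lie about 25–34 mm behind the reported TCP, so the first grasp of the knob closed on air without moving it. I corrected the grasp depth from the pictures.
- **Finger opening:** it read 1–2.5 mm below the true part widths.
- **Block placement:** it ended with a firm 32 N push on the pocket floor, where the knob and collar took about 5–11 N.

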